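Snug the king-bolt nut of a bench bottle-capping press

ROBOT

A 6-joint arm with a two-finger parallel gripper is mounted at the origin on the work surface. World frame = base frame: x ahead of the robot, y to its left, z up, the work surface at z = 0. Lengths are in m, angles in rad, forces in N, time in s.
With the tool pointing down it reaches from about 0.35 to 1 m from the base axis. Payload 7.1 kg.
Tool frame: the origin (TCP) lies at the very end of the fingers, on their centre line; the grasp point (between the pads) lies 19 mm behind it; z points along the fingers, x is the direction in which the jaws open and shut, and the axes are right-handed (so a half turn about z gives the same grasp; the last joint's range is limited). The gripper opens to 85 mm and grips with 20 to 120 N. Pads are 22 mm wide; open, the fingers measure 114 mm over their backs; the gripper's body (76 mm by 85 mm) begins 54 mm behind the grasp point. The pads swing forward as they close: fully open they stand 13 mm farther back than shut.
Start: joints at [-1.363, 0.423, 1.63, -0, 1.089, -0.019], TCP at [0.141, -0.609, 0.192] pointing down, gripper open.
Joint ranges: [-3, 3], [-0.9, 2.11], [0.09, 2.58], [-1.31, 4.45], [0.11, 2.69], [-2.54, 2.54]. Speed limits (rad/s): [2.39, 2.39, 3.01, 3.14, 3.14, 3.14].

INTERFACE

Orientations are given as [roll, pitch, yaw] about the fixed x, y, z axes, in that order (R = Rz(yaw) Ry(pitch) Rx(roll)).
In Python, from cell import get_obs, snapshot, camera_model, finish_job gives the robot as it stands.
- The arm moves only by the shell command python3 -m inch 'ROWS' [FORCE]. ROWS is JSON, a list of rows, each a list of 7 numbers: the shift along the world's x, y, z in cm, then the turn, a rotation vector about the world's x, y, z in rad, then the finger opening in cm, from 0 to 8.54. In form: [[x, y, z, ax, ay, az, hand], ...]. A call has exactly 10 rows; each row shifts and turns the pose as measured when the row begins; what a row does not reach is not made up. A row lasts 1/8 s, in which the tool goes at most 62.5 mm and 10.7 degrees, less where a joint would pass 70% of its speed; a pose out of reach is approached as far as the arm can. A call is refused whole if a number of a shift passes 6.25 or a number of a turn 0.188, either way. A call with a gripper value outside its range is refused whole. The fingers move at their own pace and stop on an object; FORCE is the grip in N (left out, the last holds). Time passes only in rows, so rows that do not move let the fingers close, or fill a call up. It gives the time, the measured TCP pose, the force and the opening at its end, in the units of the state.
- get_obs(): the state, without advancing time (a new reading comes with each control period).
- snapshot(name): name is "scene" or "top"; returns the picture (400x640x3 uint8, red, green, blue); there is no depth.
- camera_model(name): a dict with "mtx" (3x3 intrinsics, pixels), "rvec" (rotation vector, rad) and "tvec" (3), from world to camera coordinates, as OpenCV has them. Camera axes: x right, y down, z forward; pixel columns grow to the right and rows downward; lengths in m; the calibration is good to about 2 mm. A picture is of the moment at which its call begins. camera_model takes no time and is no camera call.
- finish_job(): hands the job in, once; it reports no verdict.
The state is a dict: "t": time; "joint_pos": joint angles; "qd": joint speeds; "joint_torque": joint torques, N m; "tool_pos": TCP position; "tcp_rot": TCP orientation; "contact_force": force on the tool from outside, world axes, zero at the start; "torque": the same for the moment, N m; "finger_gap": finger opening in m.
Only numpy, scipy, OpenCV 4.12 (cv2) and the standard library are available. Lean on these libraries where they do the work, as an engineer would, in place of code of your own. Each camera call takes 0.05 s, during which the arm holds its last target.

TASK

The capping press has worked loose: put the small ring of the double-ended spanner fully down over its big nut and tighten it clockwise, lifting the spanner and reseating it a flat back each time the press's side webs end the swing, until the nut is down and snug at about 1.5 Nm (at least 1, never over 2). Then take the spanner off and lay it flat on the bench without dropping it. Turn the nut only with the spanner, do not force it against the webs, and leave the bottles and the jigger where they stand.

Things in the scene. Friction and masses are not known exactly. Their poses are not given: they have to be found in the camera images.
- spanner_mid (a point): Double-ended cranked ring spanner, plain steel, 0.4-0.6 kg, lying on its two rings. This point: middle of its shaft, 36 mm above the rings' underside. x points along the shaft to the small ring (centre 105 mm off, 53 mm outside dia); big ring 105 mm the other way (65 mm). Rings 18 mm high. Shaft 16 wide, 14 high, straight for 128 mm; rings sit 25 mm lower on cranked necks.
- ring36 (a point): Centre of the spanner's small ring at its underside. Six-point hexagon hole right through, 38.4 mm across flats, bevelled mouth; two of its flats face along the spanner's x. It slips over the nut when the spanner's x lies within about 0.1 rad of the nut's x or a multiple of 60 degrees from it. The big ring is too big and spins idle.
- nut: M24 hex nut, 36 mm across flats, 20 mm high, on an upright bolt whose end stands 6 mm above it. Origin on the axis at the nut's underside, on the washer, 16 mm above the bench; the ring is fully down with its underside here. z up; x square to a flat, turns with the nut. Runs freely (about 0.5 Nm), comes to a firm stop on its washer after 0.25 to 0.38 of a turn clockwise from above.
- bolt (a joint): Wind-up of the king bolt under the nut, rad, + clockwise. Stays 0 while the nut runs; once the nut is down it gives about 0.0075 at 1 Nm, 0.02 at 1.5 Nm, 0.033 at 2 Nm on the nut and springs back partly on release. Readings scatter by 0.01, so go by the felt torque: 1.5 Nm is 14 N at the shaft's middle, 105 mm from the axis.
- press: Bottle-capping press, grey casting with steel column, fixed. Origin on the king bolt's axis on the bench; x points to the column (axis 100 mm off, 350 mm tall), z up. Nut sits on a 12 mm thick foot, open to -x. Upright webs 10 mm thick: inner faces at y +-54 mm, from x -46 mm (68 mm high) to the column (80 mm); 46 mm high cross web at x 62 mm. They stop the seated shaft 0.75 rad either side of x.
- bottle_a: Amber bottle, blue band, black cap, 68 mm dia, 165 mm tall, standing; origin under its centre. Leave alone.
- bottle_b: A second bottle like it, on the other side of the press. Leave alone.
- jigger: Steel double-cone measuring jigger, 44 mm dia, 94 mm tall, standing; origin under its centre. Leave alone.

How it is judged:
By the outcome, as a careful person would: the job done as asked, in the order asked, and still so for the second after the job is handed in, with the robot touching nothing.
It also fails if it takes over 72 s, if anything falls off the work surface, if the arm or the gripper's body presses on something with over 40 N, if the wrist force passes 120 N, or if a joint passes its speed limit or range.

## Working session

There is one attempt and no reset: what is moved stays moved. The work goes in short steps, Python scripts to look and compute and a shell command to move; the robot and the scene stay as the last step left them, time stands still between calls to the robot, and variables do not carry over. Pictures are saved under pics/ and viewed, and the job is handed in when it is done.

```bash
ls; mkdir -p pics; python3 - <<'E'
from cell import *
import cv2
for n in("scene","top"):
    cv2.imwrite(f"pics/{n}0.png",snapshot(n)[:,:,::-1]); m=camera_model(n); print(n,m)
print(get_obs())
E
```

```text
pics
scene {'mtx': array([[519.21545587,   0.        , 311.40367282],
       [  0.        , 519.21545587, 204.07027605],
       [  0.        ,   0.        ,   1.        ]]), 'rvec': array([ 2.08745236,  0.93609557, -0.44992302]), 'tvec': array([-0.40070147, -0.25903671,  1.54874304])}
top {'mtx': array([[457.22267323,   0.        , 317.52291613],
       [  0.        , 457.22267323, 209.36490917],
       [  0.        ,   0.        ,   1.        ]]), 'rvec': array([ 2.18361971, -2.20650884,  0.07328312]), 'tvec': array([-0.00936326,  0.59615358,  1.13178601])}
{'t': 0.1, 'joint_pos': array([-1.36300232e+00,  4.23767489e-01,  1.63064549e+00,  2.51118388e-05,
        1.08859310e+00, -1.90189329e-02]), 'qd': array([ 0.00015483, -0.00123844, -0.00315378, -0.00038238,  0.00056552,
        0.00021278]), 'joint_torque': array([-1.01332353e-03, -5.58426690e+01, -2.82447624e+01, -4.34085894e-05,
        2.99681567e-03,  1.57996777e-05]), 'tool_pos': array([ 0.14044958, -0.60843223,  0.19100901]), 'tcp_rot': array([-3.14154355e+00,  1.41274318e-03, -1.34399502e+00]), 'contact_force': array([-0.06051717, -0.31361742, -1.23916317]), 'torque': array([-0.01149132,  0.05288386, -0.00791471]), 'finger_gap': 0.08546524300602727}
```

View pics/scene0.png

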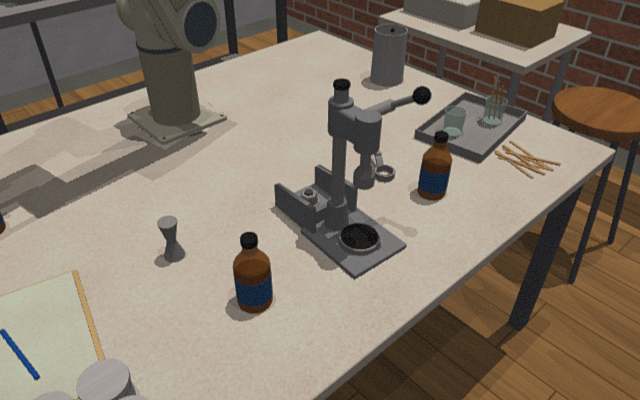

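View pics/top0.png

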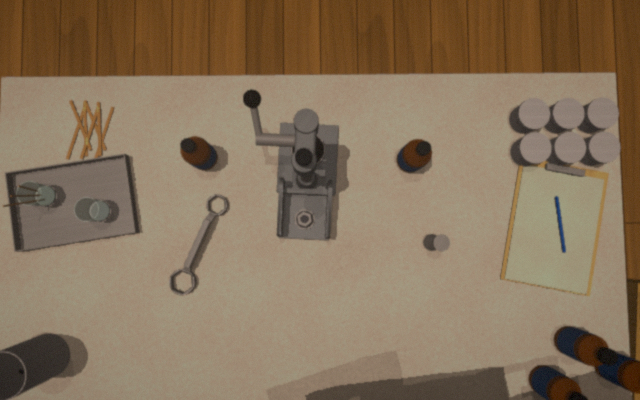

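```bash
cat > h.py <<'E'
import numpy as np,cv2
from cell import *
def cam(n):
    m=camera_model(n);R,_=cv2.Rodrigues(m["rvec"]);return m["mtx"],R,m["tvec"]
def ray(n,u,v,z):
    K,R,t=cam(n);d=R.T@np.linalg.inv(K)@np.array([u,v,1.]);c=-R.T@t
    return c+d*(z-c[2])/d[2]
def proj(n,p):
    m=camera_model(n);q,_=cv2.projectPoints(np.array([p],float),m["rvec"],m["tvec"],m["mtx"],None);return q.ravel()
def crop(n,u0,v0,u1,v1,s,name):
    im=snapshot(n)[v0:v1,u0:u1,::-1];im=cv2.resize(im,None,fx=s,fy=s,interpolation=cv2.INTER_CUBIC);cv2.imwrite(f"pics/{name}.png",im)
E
python3 - <<'E'
from h import *
im=cv2.imread("pics/top0.png")
cv2.imwrite("pics/c1.png",cv2.resize(im[185:300,160:345],None,fx=4.3,fy=4.3,interpolation=cv2.INTER_CUBIC))
cv2.imwrite("pics/c2.png",cv2.resize(im[170:250,265:345],None,fx=7,fy=7,interpolation=cv2.INTER_CUBIC))
im=cv2.imread("pics/scene0.png")
cv2.imwrite("pics/c3.png",cv2.resize(im[130:280,260:410],None,fx=4,fy=4,interpolation=cv2.INTER_CUBIC))
print(proj("top",[0,0,0]),proj("top",[.6,0,0]),proj("top",[.6,-.3,0]),proj("scene",[0,0,0]), proj("top",get_obs()["tool_pos"]))
for n,u,v in (("small?",219,204),("big?",183,281)): print(n,ray("top",u,v,.018))
print("nut",ray("top",305,219,.042)); print("bott",ray("top",193,150,.165))
E
```

```text
[313.74031708 450.20101418] [311.35349254 208.2814706 ] [428.6338796  207.08834322] [177.06867184 117.22832876] [604.49590185 419.45431591]
small? [0.61202456 0.23167013 0.018     ]
big? [0.42111228 0.32058367 0.018     ]
nut [0.57118401 0.01563668 0.042     ]
bott [0.72115884 0.25860754 0.165     ]
```

View pics/c1.png

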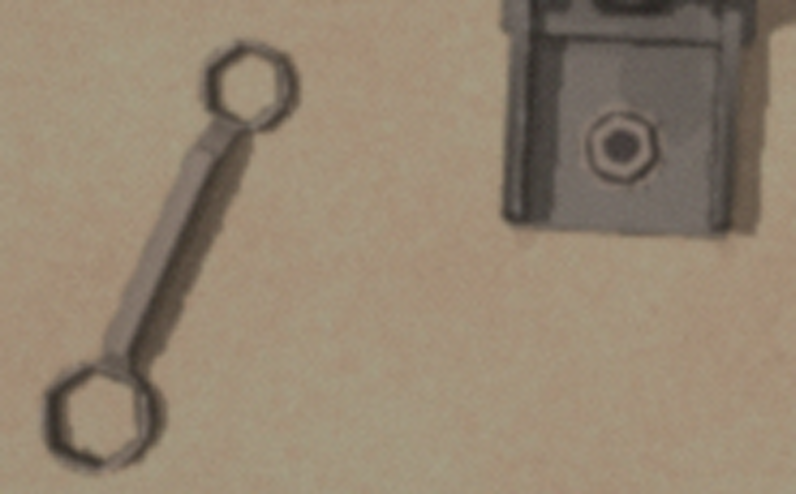

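View pics/c2.png

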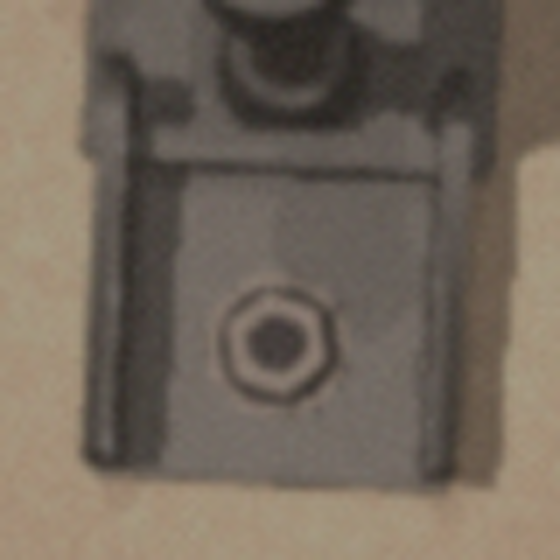

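View pics/c3.png

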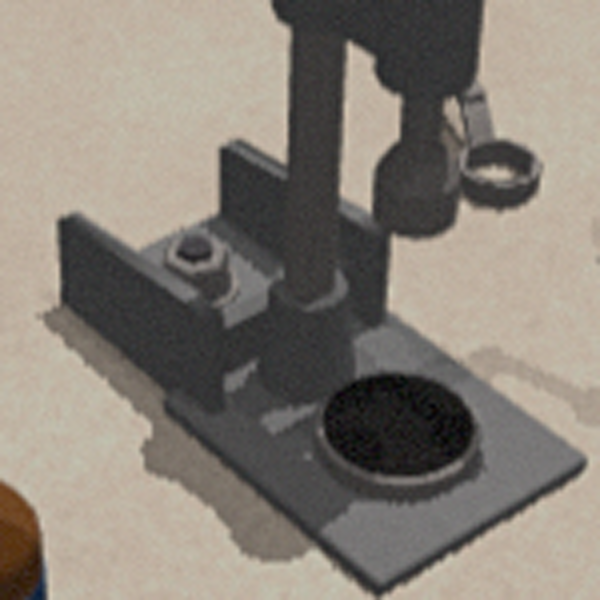

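```bash
python3 - <<'E'
from h import *
A=[np.mean([snapshot(n).astype(float) for _ in range(4)],0)[:,:,::-1] for n in("top","scene")]
np.save("avg.npy",np.array(A))
def z(im,u,v,r,s,n,g=1.6):
    c=im[v-r:v+r,u-r:u+r].astype(np.float32);c=np.clip((c-c.min())/(c.max()-c.min())*255,0,255).astype(np.uint8)
    return cv2.resize(c,None,fx=s,fy=s,interpolation=cv2.INTER_CUBIC)
a=z(A[0],305,219,14,14,0);b=z(A[0],219,204,14,14,0);
K=z(A[1],310,193,14,14,0)
cv2.imwrite("pics/n1.png",np.hstack([cv2.resize(x,(390,390)) for x in(a,K)]))
cv2.imwrite("pics/n2.png",np.hstack([cv2.resize(x,(390,390)) for x in(b,z(A[0],183,281,18,11,0))]))
E
```

```text
(no output)
```

View pics/n1.png

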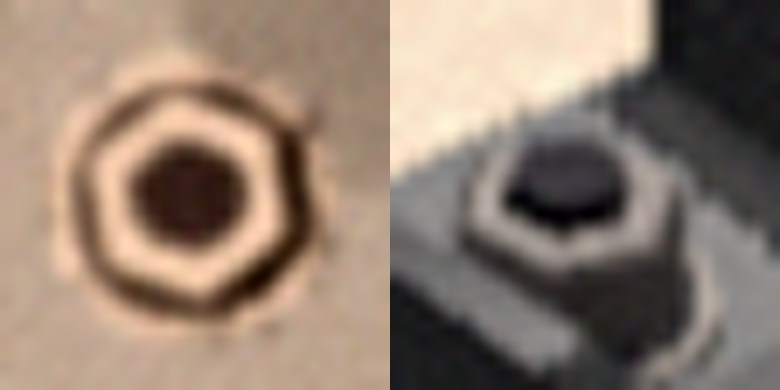

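View pics/n2.png

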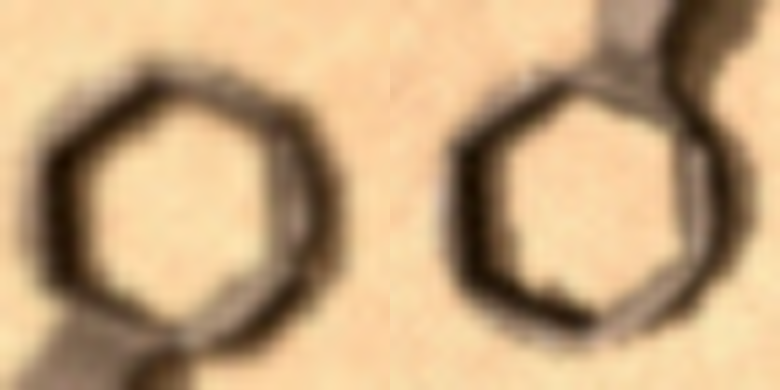

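```bash
python3 - <<'E'
from h import *
A=np.load("avg.npy");T=A[0].astype(np.float32)
S=8
def up(u0,v0,u1,v1): return cv2.resize(T[v0:v1,u0:u1],None,fx=S,fy=S,interpolation=cv2.INTER_CUBIC)
def pix(p,u0,v0): return (np.asarray(p)+.5)/S-.5+np.array([u0,v0])
# ring holes: bench coloured holes enclosed in spanner mask
u0,v0,u1,v1=160,185,250,300
c=up(u0,v0,u1,v1); sat=c[:,:,2]-c[:,:,0]
print(np.percentile(sat,[2,10,50,90]))
m=(sat<(np.percentile(sat,60)*.62)).astype(np.uint8)
cv2.imwrite("pics/m.png",m*255)
# nut 
w0=(290,204,320,234); c=up(*w0); g=c.mean(2)
cx,cy=(np.array([305,219])-[290,204]+.5)*S-.5
# bolt dark
gm=(g<np.percentile(g,99)*.45).astype(np.uint8)
n,l,st,ce=cv2.connectedComponentsWithStats(gm)
i=l[int(cy),int(cx)];print(i,st[i],ce[i]); ctr=ce[i]; pb=pix(ctr,290,204);print("bolt px",pb,ray("top",*pb,.042))
for rep in range(3):
  out=[]
  th=np.arange(0,2*np.pi,np.pi/90)
  for t in th:
    r=np.arange(2*S,9*S,.5);xs=ctr[0]+r*np.cos(t);ys=ctr[1]+r*np.sin(t)
    p=cv2.remap(g,xs.astype(np.float32)[None],ys.astype(np.float32)[None],cv2.INTER_LINEAR)[0]
    k=np.argmax(p[:int(6*S)]); 
    e=k+np.argmin(np.gradient(p)[k:k+int(5*S)]); out.append(r[e])
  out=np.array(out);F=lambda k:(out*np.exp(-1j*k*th)).mean()*2
  print("r",out.mean()/S,"6amp",abs(F(6))/S,"vertex dir img",np.angle(F(6).conjugate())/6*-1 if 0 else -np.angle(F(6))/6,"h1",F(1)/S)
  ctr=ctr+[F(1).real,-F(1).imag]
  print("top-face ctr",pix(ctr,290,204),ray("top",*pix(ctr,290,204),.036))
a=[ray("top",277.9,236.4,.068),ray("top",330,239.7,.068)];d=a[0]-a[1];print("press front corners",a,"yaw",np.arctan2(-d[0],d[1]))
E
```

```text
[18.01084084 25.54664764 39.27596664 42.92894135]
0 [    0     0   240   240 57600] [119.5 119.5]
bolt px [304.5 218.5] [0.57242595 0.01685394 0.042     ]
r 6.745138888888889 6amp 0.22861427808670282 vertex dir img 0.36665690619344726 h1 (-0.3977705087802993-0.13540875428753782j)
top-face ctr [304.10222949 218.63540875] [0.57233791 0.01796385 0.036     ]
r 6.760416666666667 6amp 0.24683420528980743 vertex dir img 0.36985678846710623 h1 (-0.014836862822594476-0.014333045905291582j)
top-face ctr [304.08739263 218.6497418 ] [0.57230287 0.01800081 0.036     ]
r 6.762847222222222 6amp 0.2410803516016576 vertex dir img 0.366911035352882 h1 (0.0014958059855824028-8.00607073421765e-05j)
top-face ctr [304.08888843 218.64982186] [0.57230263 0.01799711 0.036     ]
press front corners [array([0.52918846, 0.0803593 , 0.068     ]), array([ 0.51997228, -0.04428341,  0.068     ])] yaw -0.07380650218355173
```

View pics/m.png

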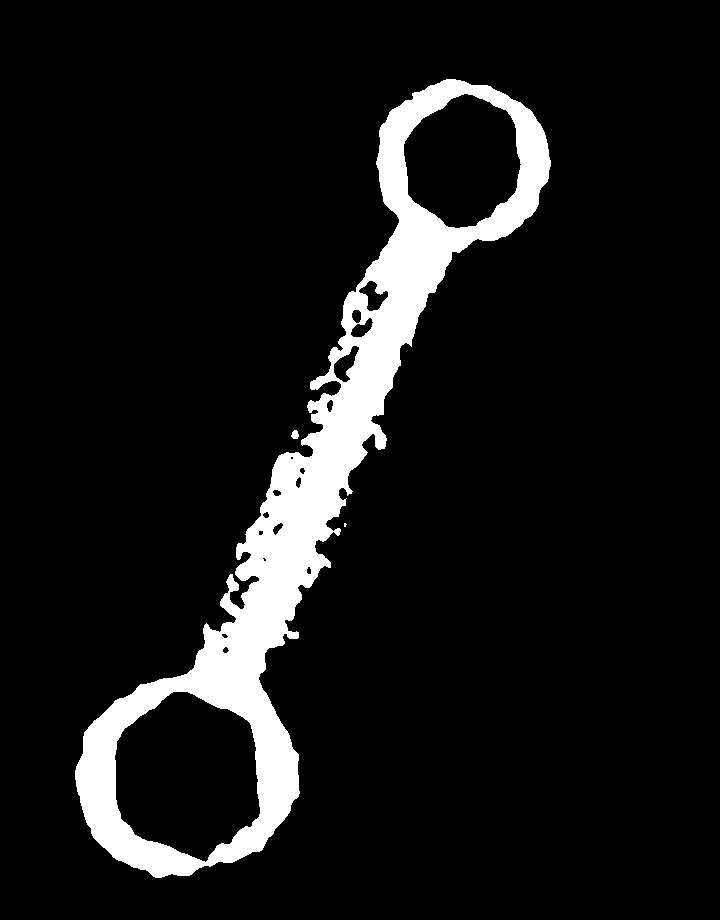

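```bash
cat >> h.py <<'E'
from scipy.optimize import least_squares
S=8
def up(T,u0,v0,u1,v1): return cv2.resize(T[v0:v1,u0:u1].astype(np.float32),None,fx=S,fy=S,interpolation=cv2.INTER_CUBIC)
def pix(p,u0,v0): return (np.asarray(p)+.5)/S-.5+np.array([u0,v0])
def circ(P):
    r=least_squares(lambda q:np.hypot(P[:,0]-q[0],P[:,1]-q[1])-q[2],[*P.mean(0),P.std()*1.4],loss="soft_l1",f_scale=.002);return r.x
E
python3 - <<'E'
from h import *
T=np.load("avg.npy")[0]
u0,v0,u1,v1=160,185,250,300
c=up(T,u0,v0,u1,v1);sat=c[:,:,2]-c[:,:,0];m=(sat<np.percentile(sat,60)*.62).astype(np.uint8)
cs,hi=cv2.findContours(m,cv2.RETR_CCOMP,cv2.CHAIN_APPROX_NONE)
big=max(cs,key=len).reshape(-1,2)
W=lambda P,z:np.array([ray("top",*pix(p,u0,v0),z)[:2] for p in P])
for nm,sel,ctr,R in(("small",big[big[:,1]<205],(463,160),.0265),("big",big[big[:,1]>705],(188,775),.0325)):
    for z in(.009,.018):
        print(nm,z,circ(W(sel[::3],z)))
for k in cs:
    if 5000<cv2.contourArea(k)<30000:
        M=cv2.moments(k);p=(M['m10']/M['m00'],M['m01']/M['m00']);print("hole",p,ray("top",*pix(p,u0,v0),.009)[:2])
# bolt
g=up(T,290,204,320,234).mean(2);print(g[120,112],g.min(),g.max())
q=g[80:155,75:150]
for f in(.5,.6,.7):
    mm=(q<q.max()*f).astype(np.uint8);n,l,st,ce=cv2.connectedComponentsWithStats(mm);i=l[37,37];p=pix(ce[i]+[75,80],290,204);print(f,st[i],p,ray("top",*p,.042))
E
```

```text
small 0.009 [0.60975202 0.23788952 0.02705155]
small 0.018 [0.60911668 0.23598771 0.02684098]
big 0.009 [0.421123   0.32368963 0.03381067]
big 0.018 [0.42195721 0.3211192  0.03354716]
hole (187.15122687604398, 775.0148457807434) [0.41918142 0.32325118]
hole (462.526721436436, 160.78037040173908) [0.61104958 0.23763194]
65.10905 56.157196 123.66552
0.5 [   0    0   75   75 5622] [303.56092138 218.18794468] [0.57321707 0.01915416 0.042     ]
0.6 [  12   14   59   53 2276] [304.15163664 218.53092047] [0.57235879 0.01771044 0.042     ]
0.7 [   9   11   65   59 2957] [304.0977976  218.54732415] [0.57231983 0.01784306 0.042     ]
```

```bash
python3 -m inch '[[2.6,4.6,0,0,0,0.125,8.5],[2.6,4.6,0,0,0,0.125,8.5],[2.6,4.6,0,0,0,0.125,8.5],[2.6,4.6,0,0,0,0.125,8.5],[2.6,4.6,0,0,0,0.125,8.5],[2.6,4.6,0,0,0,0.125,8.5],[2.6,4.6,0,0,0,0.125,8.5],[2.6,4.6,0,0,0,0.125,8.5],[2.6,4.6,0,0,0,0.125,8.5],[2.6,4.6,0,0,0,0.125,8.5]]' 60
```

```text
t: 1.75
tool_pos: [0.4061, -0.139, 0.1939]
tcp_rot: [3.14, -0.009, -0.061]
contact_force: [0.3, -1.1, 0.6]
finger_gap: 0.0849
```

```bash
python3 -m inch '[[1.1,4.2,0,0,0,0.12,8.5],[1.1,4.2,0,0,0,0.12,8.5],[1.1,4.2,0,0,0,0.12,8.5],[1.1,4.2,0,0,0,0.12,8.5],[1.1,4.2,-1,0,0,0.12,8.5],[1.1,4.2,-2,0,0,0.12,8.5],[1.1,4.2,-2,0,0,0.12,8.5],[1.1,4.2,-2,0,0,0.12,8.5],[1.1,4.2,-2,0,0,0.12,8.5],[1.1,4.2,-1,0,0,0.12,8.5]]'; python3 -c "
from h import *
crop('top',150,180,330,310,4,'a1')"
```

```text
t: 3.0
tool_pos: [0.5225, 0.297, 0.0944]
tcp_rot: [3.135, -0.019, 1.183]
contact_force: [1.4, -0.5, -0.4]
finger_gap: 0.0852
```

View pics/a1.png

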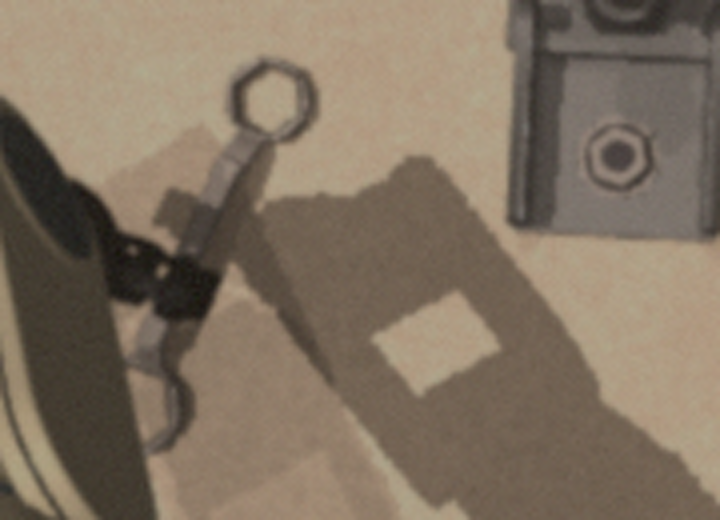

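```bash
cat >> h.py <<'E'
from scipy.spatial.transform import Rotation as Ro
def delta(p,yaw):
    o=get_obs();R=Ro.from_euler('xyz',o["tcp_rot"]);Rt=Ro.from_euler('xyz',[np.pi,0,yaw])
    print("cm",np.round((np.array(p)-o["tool_pos"])*100,2),"rot",np.round((Rt*R.inv()).as_rotvec(),3),"j6",o["joint_pos"][5].round(2))
E
python3 -c "
from h import *
delta([.515,.280,.017],1.144)"
```

```text
cm [-0.92 -2.18 -7.71] rot [-0.018  0.016 -0.046] j6 -0.7
```

```bash
python3 -m inch '[[-0.45,-1.1,0,-0.009,0.008,-0.023,8.5],[-0.45,-1.1,0,-0.009,0.008,-0.023,8.5],[0,0,-1.5,0,0,0,8.5],[0,0,-1.5,0,0,0,8.5],[0,0,-1.5,0,0,0,8.5],[0,0,-1,0,0,0,8.5],[0,0,-0.5,0,0,0,8.5],[0,0,0,0,0,0,8.5],[0,0,0,0,0,0,8.5],[0,0,0,0,0,0,8.5]]';python3 -c "
from h import *
delta([.515,.280,.017],1.144)"
```

```text
t: 4.3
tool_pos: [0.514, 0.2766, 0.0298]
tcp_rot: [-3.141, 0.003, 1.138]
contact_force: [0.6, -0.1, 0.7]
finger_gap: 0.0851
cm [ 0.1   0.34 -1.28] rot [ 0.002 -0.002  0.006] j6 -0.66
```

```bash
python3 -m inch '[[0.1,0.3,-0.6,0,0,0.006,8.5],[0,0,-0.6,0,0,0,8.5],[0,0,0,0,0,0,8.5],[0,0,0,0,0,0,0],[0,0,0,0,0,0,0],[0,0,0,0,0,0,0],[0,0,0,0,0,0,0],[0,0,0,0,0,0,0],[0,0,0,0,0,0,0],[0,0,0,0,0,0,0]]' 100;python3 -c "
from h import *
delta([.515,.280,.017],1.144)"
```

```text
t: 5.55
tool_pos: [0.5156, 0.2802, 0.0178]
tcp_rot: [3.141, 0.001, 1.144]
contact_force: [-0.1, 0.3, -0.1]
finger_gap: -0.0001
cm [-0.06 -0.02 -0.08] rot [ 0.001 -0.    -0.   ] j6 -0.67
```

```bash
python3 -c "
from h import *
crop('top',150,180,250,310,4,'a2')
crop('scene',330,100,450,220,5,'a3')"
```

```text
(no output)
```

View pics/a2.png

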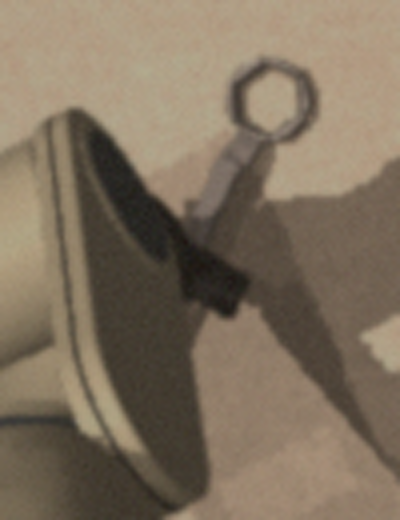

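View pics/a3.png

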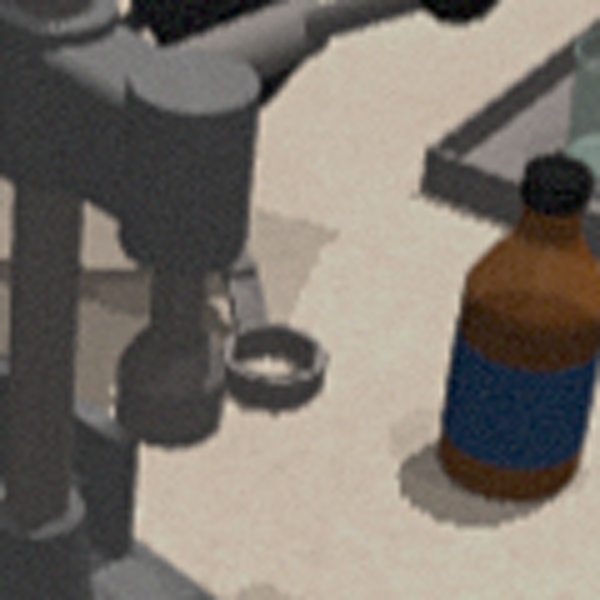

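```bash
python3 -c "
from h import *
p=get_obs()['tool_pos'];print(p,get_obs()['joint_pos'])
for z in(.018,.037,.07,.1): 
  q=proj('top',[p[0],p[1],z]);print(z,q,(q-[150,180])*4,(proj('scene',[p[0],p[1],z])-[330,100])*5)
print(ray('top',198.4,243,.043))
crop('top',150,180,250,310,6,'a2b')
im=snapshot('scene');cv2.imwrite('pics/a4.png',cv2.resize(im[0:300,200:500,::-1],None,fx=2,fy=2))
"
```

```text
[0.51561051 0.28012287 0.01779275] [ 4.77924843e-01  6.12880345e-01  1.80477540e+00 -1.38661884e-03
  7.24931932e-01 -6.65276386e-01]
0.018 [199.4897748  242.69979899] [197.95909921 250.79919596] [191.23679498 240.72357224]
0.037 [197.55309772 242.80546747] [190.21239087 251.22186989] [193.66733294 210.23562998]
0.07 [194.02922877 242.99773591] [176.11691508 251.99094366] [197.99071821 156.00437634]
0.1 [190.63568416 243.18289363] [162.54273666 252.73157453] [202.03766261 105.24071443]
[0.51518097 0.27653124 0.043     ]
```

View pics/a4.png

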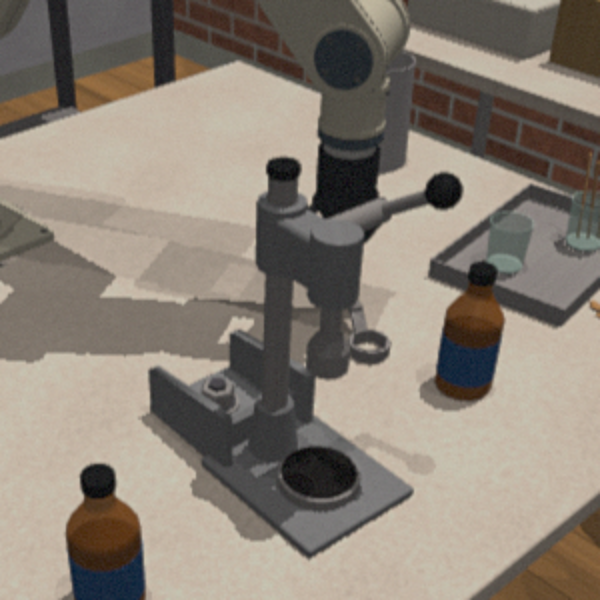

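View pics/a2b.png

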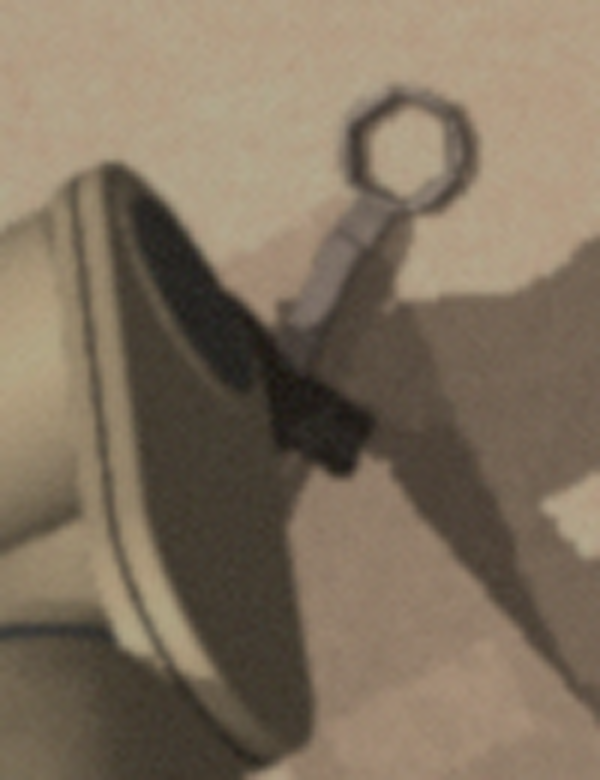

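```bash
python3 -m inch '[[0,0,0.3,0,0,0,0],[0,0,0.3,0,0,0,0],[0,0,0.3,0,0,0,0],[0,0,0.3,0,0,0,0],[0,0,0.3,0,0,0,0],[0,0,0.3,0,0,0,0],[0,0,0.3,0,0,0,0],[0,0,0.3,0,0,0,0],[0,0,0,0,0,0,0],[0,0,0,0,0,0,0]]' 100;python3 -c "
from h import *
print(get_obs())
crop('top',150,180,250,310,6,'a5')"
```

```text
t: 7.0
tool_pos: [0.5158, 0.2802, 0.0438]
tcp_rot: [3.141, 0.001, 1.144]
contact_force: [-0.3, -0.0, -0.3]
finger_gap: 0.0002
{'t': 7.0, 'joint_pos': array([ 4.77947756e-01,  5.71336765e-01,  1.79875185e+00, -1.31536426e-03,
        7.71967402e-01, -6.65373801e-01]), 'qd': array([-8.20531288e-04, -2.36267679e-03,  9.14388848e-04, -3.05325173e-05,
        7.32940861e-04, -9.99088350e-04]), 'joint_torque': array([ 5.55450933e-04, -5.66150236e+01, -2.03086710e+01, -2.65025497e-03,
        1.53316218e-03, -2.51757825e-06]), 'tool_pos': array([0.51577149, 0.28022213, 0.0438271 ]), 'tcp_rot': array([3.14115752e+00, 9.31029169e-04, 1.14426408e+00]), 'contact_force': array([-0.32539782, -0.0178966 , -0.32387429]), 'torque': array([0.00717558, 0.00033215, 0.02547758]), 'finger_gap': 0.00015969673521610091}
```

View pics/a5.png

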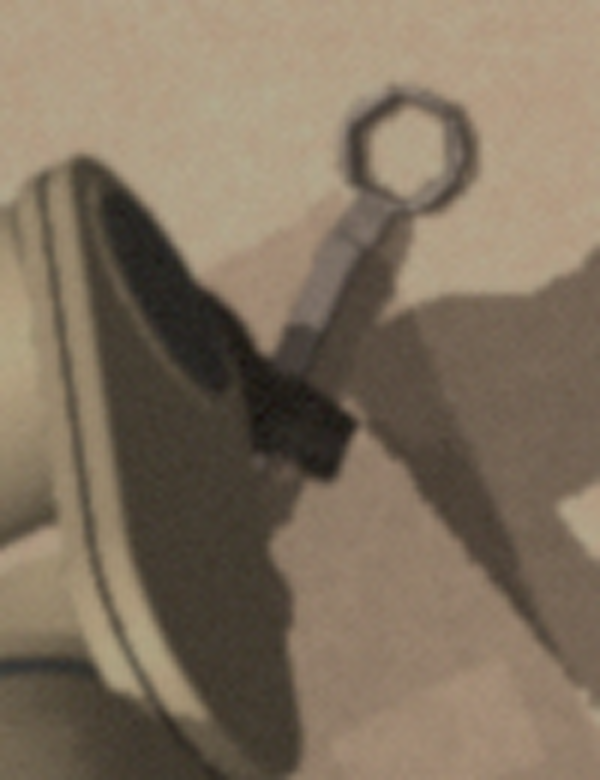

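```bash
python3 -m inch '[[0,2,2,0,0,0,0],[0,2,2,0,0,0,0],[0,2,2,0,0,0,0],[0,2,2,0,0,0,0],[0,0,0,0,0,0,0],[0,0,0,0,0,0,0],[0,0,0,0,0,0,0],[0,0,0,0,0,0,0],[0,0,0,0,0,0,0],[0,0,0,0,0,0,0]]' 100;python3 -c "
from h import *
p=get_obs()['tool_pos'];print(get_obs()['finger_gap'],p,proj('top',p),proj('scene',p))
crop('top',100,150,250,310,4,'b1')
crop('scene',290,40,440,200,5,'b2')"
```

```text
t: 8.3
tool_pos: [0.5128, 0.3576, 0.121]
tcp_rot: [-3.137, 0.009, 1.142]
contact_force: [0.5, 0.7, 0.4]
finger_gap: -0.0001
-0.00013848215573824152 [0.51280896 0.35755919 0.12100229] [153.96711122 244.92319378] [390.54670282 103.69955707]
```

View pics/b1.png

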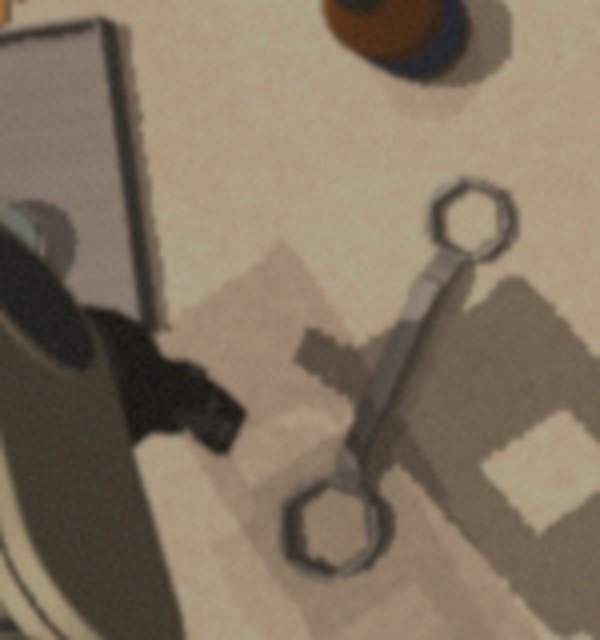

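View pics/b2.png

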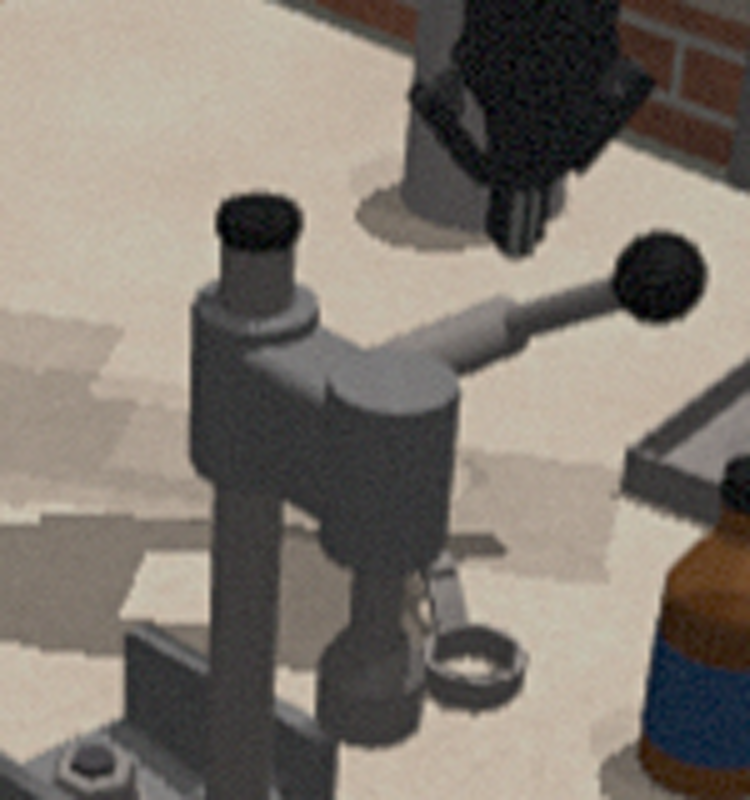

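```bash
python3 -c "
from h import *
print('bolt scene',ray('scene',308.6,192.0,.042))
p=get_obs()['tool_pos']
for z in(.12,.14,.15,.16,.17):print(z,proj('scene',[p[0],p[1],z]),proj('top',[p[0],p[1],z]))
print('ring scene',ray('scene',290+475/5,40+655/5,.018))
"
```

```text
bolt scene [0.57731894 0.01409172 0.042     ]
0.12 [390.55661791 104.03088901] [154.0575287  244.90180846]
0.14 [391.28444849  97.09362722] [150.92205441 245.06746375]
0.15 [391.65346451  93.57637913] [149.30780999 245.15274849]
0.16 [392.02594486  90.02611102] [147.6613221  245.23973674]
0.17 [392.40193856  86.4423557 ] [145.98161495 245.32848005]
ring scene [0.61631628 0.23459586 0.018     ]
```

```bash
python3 -m inch '[[0,-2,0,0,0,0,8.5],[0,-2,0,0,0,0,8.5],[0,-2,0,0,0,0,8.5],[0,-1.8,0,0,0,0,8.5],[0,0,-1,0,0,0,8.5],[0,0,-2,0,0,0,8.5],[0,0,-2,0,0,0,8.5],[0,0,-2,0,0,0,8.5],[0,0,-1,0,0,0,8.5],[0,0,0,0,0,0,8.5]]' 100;python3 -c "
from h import *
delta([.515,.279,-.020],1.144)"
```

```text
t: 9.65
tool_pos: [0.513, 0.2732, 0.0372]
tcp_rot: [-3.138, 0.008, 1.139]
contact_force: [-0.5, 0.1, -0.0]
finger_gap: 0.0848
cm [ 0.2   0.58 -5.72] rot [ 0.005 -0.007  0.005] j6 -0.67
```

```bash
python3 -m inch '[[0.2,0.55,-1,0.005,-0.007,0.005,8.5],[0,0,-1,0,0,0,8.5],[0,0,-1,0,0,0,8.5],[0,0,-0.8,0,0,0,8.5],[0,0,-0.5,0,0,0,8.5],[0,0,-0.3,0,0,0,8.5],[0,0,0,0,0,0,8.5],[0,0,0,0,0,0,8.5],[0,0,0,0,0,0,8.5],[0,0,0,0,0,0,8.5]]' 100;python3 -c "
from h import *
delta([.515,.279,-.020],1.144)"
```

```text
t: 10.9
tool_pos: [0.5166, 0.28, -0.0101]
tcp_rot: [3.139, -0.003, 1.145]
contact_force: [0.6, 0.6, -0.9]
finger_gap: 0.0849
cm [-0.16 -0.1  -0.99] rot [-0.002  0.004 -0.001] j6 -0.67
```

```bash
python3 -m inch '[[-0.1,-0.1,-0.5,0,0,0,8.5],[0,0,-0.4,0,0,0,8.5],[0,0,0,0,0,0,5],[0,0,0,0,0,0,3],[0,0,0,0,0,0,0],[0,0,0,0,0,0,0],[0,0,0,0,0,0,0],[0,0,0,0,0,0,0],[0,0,0,0,0,0,0],[0,0,0,0,0,0,0]]' 100;python3 -c "
from h import *
delta([.515,.279,-.020],1.144);print(get_obs()['torque'])"
```

```text
t: 12.15
tool_pos: [0.516, 0.2793, -0.0192]
tcp_rot: [3.138, -0.004, 1.144]
contact_force: [-0.2, 0.9, -0.7]
finger_gap: 0.0139
cm [-0.1  -0.03 -0.08] rot [-0.002  0.005 -0.   ] j6 -0.67
[ 0.00344508 -0.04610103 -0.05622345]
```

```bash
python3 -m inch '[[0,0,0.3,0,0,0,0],[0,0,0.5,0,0,0,0],[0,0,0.7,0,0,0,0],[0,0,0.7,0,0,0,0],[0,0,0.7,0,0,0,0],[0,0,0.7,0,0,0,0],[0,0,0.3,0,0,0,0],[0,0,0,0,0,0,0],[0,0,0,0,0,0,0],[0,0,0,0,0,0,0]]' 120;python3 -c "
from h import *
delta([.515,.279,-.020],1.144);print(get_obs()['torque'])
crop('top',150,180,330,310,4,'d1')
crop('scene',290,70,440,220,5,'d2')"
```

```text
t: 13.4
tool_pos: [0.5141, 0.2782, 0.0212]
tcp_rot: [3.14, -0.001, 1.145]
contact_force: [0.2, -0.0, -4.9]
finger_gap: 0.0136
cm [ 0.09  0.08 -4.12] rot [-0.001  0.002 -0.001] j6 -0.67
[-0.04396956 -0.04775839  0.02089617]
```

View pics/d1.png

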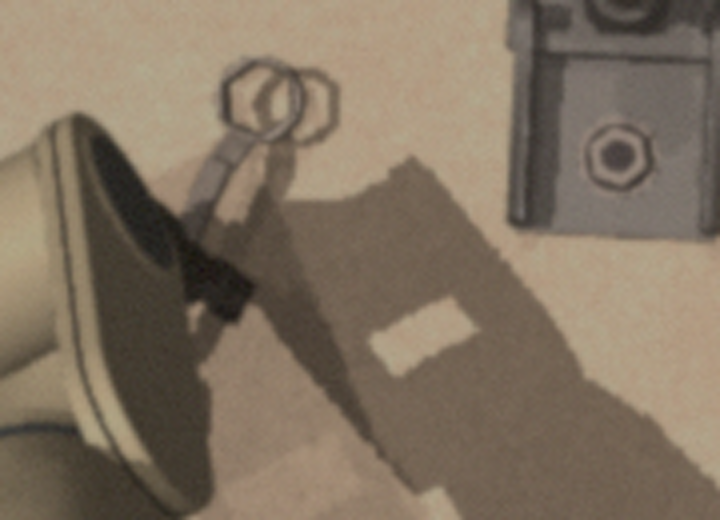

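View pics/d2.png

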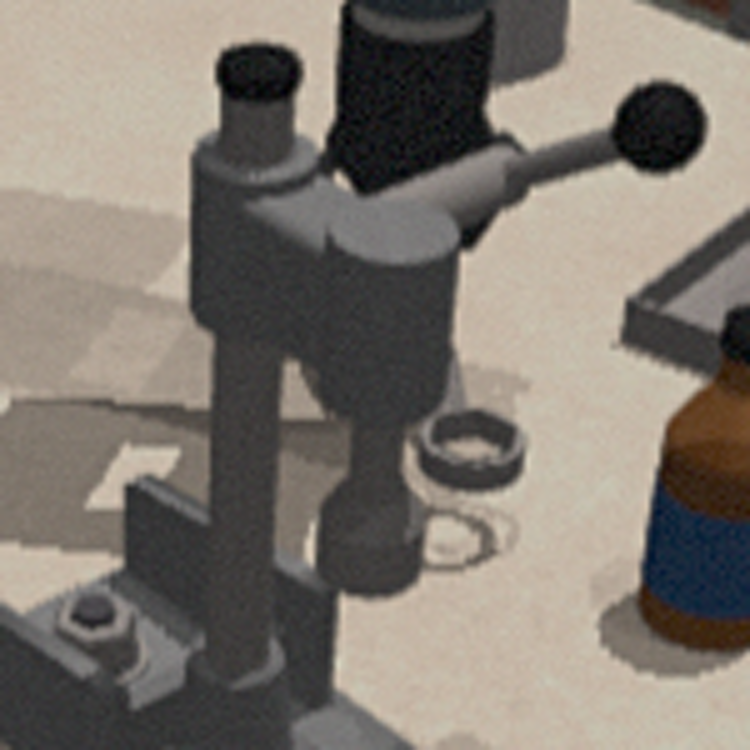

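```bash
python3 -m inch '[[0,0,2,0,0,0,0],[0,-1,2.5,0,0,0.03,0],[-0.3,-3.5,2.5,0,0,0.11,0],[-0.3,-4.5,1,0,0,0.14,0],[-0.3,-4.5,0,0,0,0.14,0],[-0.3,-4.5,0,0,0,0.14,0],[-0.3,-4.5,0,0,0,0.14,0],[-0.3,-4,0,0,0,0.14,0],[-0.2,-3,0,0,0,0.10,0],[-0.1,-1,0,0,0,0.05,0]]' 120;python3 -c "
from h import *
delta([.487,-.042,.10],2.181);print(get_obs()['torque'])"
```

```text
t: 14.75
tool_pos: [0.4963, -0.0342, 0.1169]
tcp_rot: [3.125, 0.001, 2.171]
contact_force: [0.1, 0.6, -5.3]
finger_gap: 0.0138
cm [-0.93 -0.78 -1.69] rot [-0.009  0.015  0.01 ] j6 -2.28
[ 0.01621367 -0.09011294 -0.03632913]
```

```bash
python3 -m inch '[[-0.4,-0.4,-1,-0.009,0.015,0.01,0],[-0.4,-0.4,-1.5,0,0,0,0],[0,0,-1.5,0,0,0,0],[0,0,-1.5,0,0,0,0],[0,0,-1,0,0,0,0],[0,0,-0.3,0,0,0,0],[0,0,0,0,0,0,0],[0,0,0,0,0,0,0],[0,0,0,0,0,0,0],[0,0,0,0,0,0,0]]' 120;python3 -c "
from h import *
delta([.487,-.042,.04],2.181);print(get_obs()['torque'])
T=np.mean([snapshot('top').astype(float) for _ in range(3)],0)[:,:,::-1];np.save('t2.npy',T)
cv2.imwrite('pics/e1.png',cv2.resize(T[175:265,260:360].astype(np.uint8),None,fx=7,fy=7,interpolation=cv2.INTER_CUBIC))
crop('scene',250,110,400,230,5,'e2')"
```

```text
t: 16.0
tool_pos: [0.4887, -0.0415, 0.046]
tcp_rot: [3.141, 0.001, 2.179]
contact_force: [0.6, -1.0, -6.0]
finger_gap: 0.0134
cm [-0.17 -0.05 -0.6 ] rot [0.001 0.001 0.002] j6 -2.29
[ 0.04206949 -0.04890041 -0.00227478]
```

View pics/e1.png

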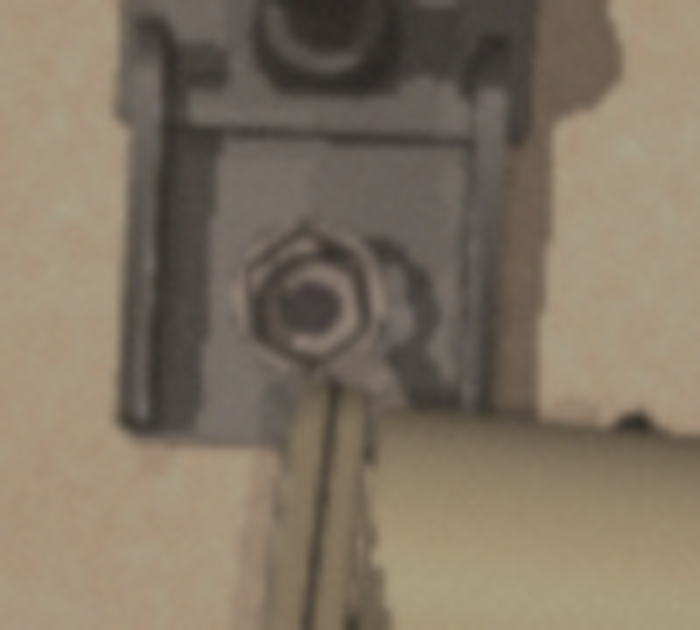

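View pics/e2.png

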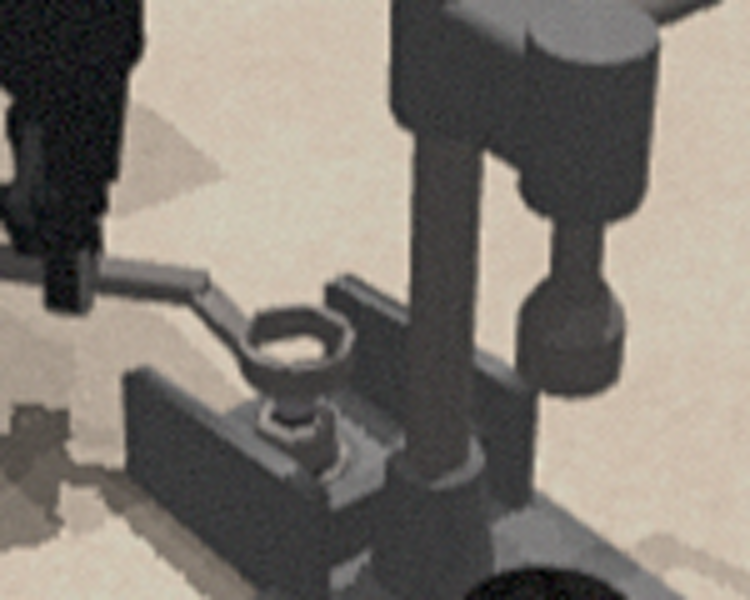

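```bash
python3 -c "
from h import *
T=np.load('t2.npy');c=T[204:232,288:322].astype(np.float32);c=np.clip((c-c.min())/(c.max()-c.min())*255,0,255).astype(np.uint8)
cv2.imwrite('pics/e3.png',cv2.resize(c,None,fx=20,fy=20,interpolation=cv2.INTER_CUBIC))"
```

```text
(no output)
```

View pics/e3.png

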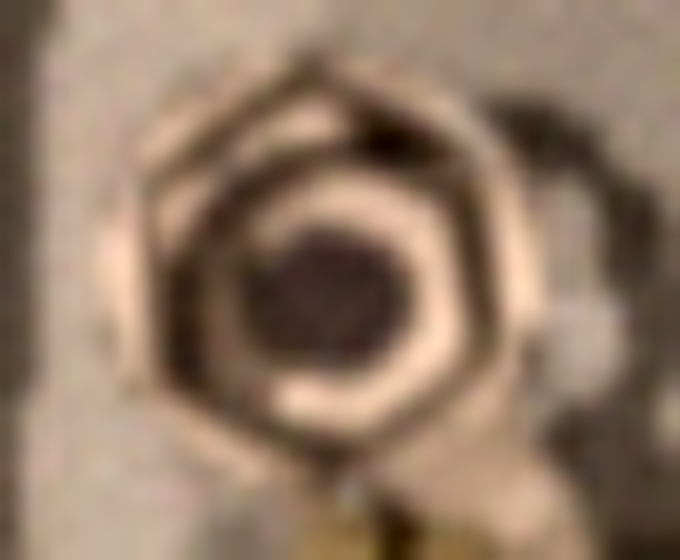

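```bash
python3 -c "
from h import *
a=ray('top',303.65,216.9,.083);b=ray('top',303.8,218.4,.042);print(a,b,b-a);print(ray('top',304.1,218.55,.042)-a)
K,R,t=cam('top');print(-R.T@t)
# scene: ring centre / bolt
print(ray('scene',250+300/5,110+335/5,.083)-ray('scene',308.6,192.0,.042), ray('scene',250+297/5,110+410/5,.042))
"
```

```text
[0.57462172 0.0179815  0.083     ] [0.57268962 0.01857143 0.042     ] [-0.00193211  0.00058993 -0.041     ]
[-0.00230852 -0.00014379 -0.041     ]
[ 0.52816224 -0.006452    1.1650877 ]
[0.00070948 0.00382251 0.041     ] [0.57854314 0.01546359 0.042     ]
```

```bash
python3 -m inch '[[0,-0.3,-0.5,0,0,0.03,0],[0,0,-0.6,0,0,0,0],[0,0,-0.6,0,0,0,0],[0,0,-0.4,0,0,0,0],[0,0,-0.2,0,0,0,0],[0,0,0,0,0,0,0],[0,0,0,0,0,0,0],[0,0,0,0,0,0,0],[0,0,0,0,0,0,0],[0,0,0,0,0,0,0]]' 120;python3 -c "
from h import *
delta([.4884,-.0445,-.003],2.21);print(get_obs()['torque'])"
```

```text
t: 17.45
tool_pos: [0.4885, -0.0447, 0.0211]
tcp_rot: [3.142, 0.001, 2.212]
contact_force: [0.8, -0.3, -5.7]
finger_gap: 0.0133
cm [-0.01  0.02 -2.41] rot [ 0.001  0.001 -0.002] j6 -2.33
[ 0.07972939 -0.03294572  0.01552498]
```

```bash
python3 -m inch '[[0,0,-0.25,0,0,0,0],[0,0,-0.25,0,0,0,0],[0,0,-0.25,0,0,0,0],[0,0,-0.25,0,0,0,0],[0,0,-0.25,0,0,0,0],[0,0,-0.25,0,0,0,0],[0,0,-0.25,0,0,0,0],[0,0,-0.2,0,0,0,0],[0,0,-0.2,0,0,0,0],[0,0,0,0,0,0,0]]' 120;python3 -c "
from h import *
delta([.4884,-.0445,-.003],2.21);print(get_obs()['torque'])
crop('scene',250,110,400,230,5,'f2')"
```

```text
t: 18.7
tool_pos: [0.4885, -0.0447, -0.002]
tcp_rot: [-3.141, 0.001, 2.212]
contact_force: [0.9, -0.8, -6.4]
finger_gap: 0.0134
cm [-0.01  0.02 -0.1 ] rot [ 0.001  0.    -0.002] j6 -2.33
[-0.07224528  0.04985851  0.04322995]
```

View pics/f2.png

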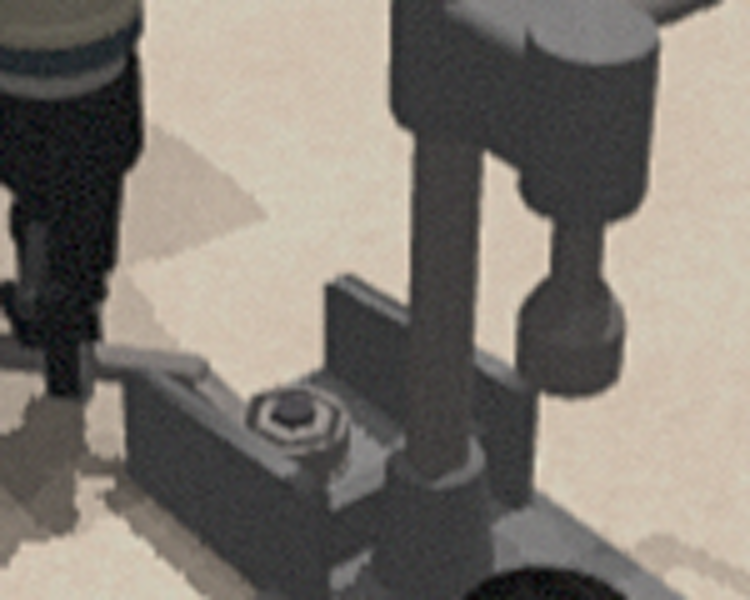

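```bash
cat >> h.py <<'E'
C=np.array([.5722,.0178]);RR=.1045
def arc(steps,C=C,RR=RR):
    o=get_obs();f=o["tcp_rot"][2]-np.pi/2;P=lambda a:C-RR*np.array([np.cos(a),np.sin(a)])
    print("phi",round(f,3),"pos err cm",np.round((P(f)-o["tool_pos"][:2])*100,2));p=P(f)
    for s in steps:
        q=P(f+s);d=(q-p)*100;print(f"[{d[0]:.2f},{d[1]:.2f},0,0,0,{s}]",end=" ");f+=s;p=q
    print("-> phi",round(f,3))
def tq():
    o=get_obs();F=o["contact_force"];M=o["torque"];r=np.append(C,0)-o["tool_pos"];f=o["tcp_rot"][2]-np.pi/2
    t=np.array([-np.sin(f),np.cos(f)]);rad=np.array([np.cos(f),np.sin(f)])
    # moment applied by outside about nut axis
    Mz=M[2]+np.cross(-r,F)[2]
    print("t",o["t"],"phi",f.round(4),"z",o["tool_pos"][2].round(4),"F",F.round(1),"Mz@tcp",M[2].round(3),"Mz@nut",Mz.round(3),"Frad",(F[:2]@rad).round(1),"Ftan",(F[:2]@t).round(1),"gap",o["finger_gap"].round(4),"rho",np.linalg.norm(r[:2]).round(4),"rp",o["tcp_rot"][:2].round(3))
E
python3 -c "
from h import *
tq();arc([-.02,-.04,-.07,-.09,-.09,-.09,-.09,-.08,-.05,0])"
```

```text
Traceback (most recent call last):
  File "h.py", line 34, in tq
    print("t",o["t"],"phi",f.round(4),"z",o["tool_pos"][2].round(4),"F",F.round(1),"Mz@tcp",M[2].round(3),"Mz@nut",Mz.round(3),"Frad",(F[:2]@rad).round(1),"Ftan",(F[:2]@t).round(1),"gap",o["finger_gap"].round(4),"rho",np.linalg.norm(r[:2]).round(4),"rp",o["tcp_rot"][:2].round(3))
                                                                                                                                                                                           ^^^^^^^^^^^^^^^^^^^^^
AttributeError: 'float' object has no attribute 'round'
```

```bash
sed -i 's/o\["finger_gap"\].round(4)/round(o["finger_gap"],4)/' h.py
python3 -c "
from h import *
tq();arc([-.02,-.04,-.07,-.09,-.09,-.09,-.09,-.08,-.05,0])"
```

```text
t 18.75 phi 0.6408 z -0.002 F [-0.4  0.3 -5.4] Mz@tcp -0.009 Mz@nut -0.059 Frad -0.1 Ftan 0.5 gap 0.0131 rho 0.1044 rp [-3.142e+00  1.000e-03]
phi 0.641 pos err cm [-0.01  0.01]
[-0.12,0.17,0,0,0,-0.02] [-0.24,0.34,0,0,0,-0.04] [-0.38,0.63,0,0,0,-0.07] [-0.42,0.84,0,0,0,-0.09] [-0.35,0.87,0,0,0,-0.09] [-0.27,0.90,0,0,0,-0.09] [-0.18,0.92,0,0,0,-0.09] [-0.09,0.83,0,0,0,-0.08] [-0.02,0.52,0,0,0,-0.05] [0.00,0.00,0,0,0,0] -> phi 0.021
```

Seated; nudge down 1.5 mm and start the swing.

```bash
python3 -m inch '[[-0.12,0.17,-0.15,0,0,-0.02,0],[-0.24,0.34,0,0,0,-0.04,0],[-0.38,0.63,0,0,0,-0.07,0],[-0.42,0.84,0,0,0,-0.09,0],[-0.35,0.87,0,0,0,-0.09,0],[-0.27,0.90,0,0,0,-0.09,0],[-0.18,0.92,0,0,0,-0.09,0],[-0.09,0.83,0,0,0,-0.08,0],[-0.02,0.52,0,0,0,-0.05,0],[0,0,0,0,0,0,0]]' 120;python3 -c "
from h import *
tq();arc([-.05,-.08,-.1,-.1,-.1,-.1,-.1,-.09,-.05,0])"
```

```text
t: 20.0
tool_pos: [0.4686, 0.0171, -0.0032]
tcp_rot: [3.138, 0.005, 1.574]
contact_force: [0.9, -1.2, -6.8]
finger_gap: 0.0131
t 20.0 phi 0.0033 z -0.0032 F [ 0.9 -1.2 -6.8] Mz@tcp 0.242 Mz@nut 0.362 Frad 0.9 Ftan -1.2 gap 0.0131 rho 0.1036 rp [3.138 0.005]
phi 0.003 pos err cm [-0.09  0.03]
[0.01,0.52,0,0,0,-0.05] [0.07,0.83,0,0,0,-0.08] [0.18,1.03,0,0,0,-0.1] [0.29,1.00,0,0,0,-0.1] [0.38,0.97,0,0,0,-0.1] [0.48,0.93,0,0,0,-0.1] [0.57,0.88,0,0,0,-0.1] [0.59,0.74,0,0,0,-0.09] [0.35,0.39,0,0,0,-0.05] [0.00,0.00,0,0,0,0] -> phi -0.767
```

```bash
python3 -m inch '[[-0.04,0.52,0,0,0,-0.05,0],[0.05,0.83,0,0,0,-0.08,0],[0.18,1.03,0,0,0,-0.1,0],[0.29,1.0,0,0,0,-0.1,0],[0.38,0.97,0,0,0,-0.1,0],[0.48,0.93,0,0,0,-0.1,0],[0.57,0.88,0,0,0,-0.1,0],[0.45,0.58,0,0,0,-0.07,0],[0.26,0.3,0,0,0,-0.04,0],[0,0,0,0,0,0,0]]' 120;python3 -c "
from h import *
tq();arc([-.05])
crop('top',260,175,360,265,7,'g1')
crop('scene',250,110,400,230,5,'g2')"
```

```text
t: 21.25
tool_pos: [0.4953, 0.0874, -0.0036]
tcp_rot: [3.137, 0.008, 0.827]
contact_force: [0.4, 1.6, -4.3]
finger_gap: 0.0135
t 21.25 phi -0.7434 z -0.0036 F [ 0.4  1.6 -4.3] Mz@tcp 0.307 Mz@nut 0.152 Frad -0.8 Ftan 1.5 gap 0.0135 rho 0.1037 rp [3.137 0.008]
phi -0.743 pos err cm [-0.    0.11]
[0.36,0.38,0,0,0,-0.05] -> phi -0.793
```

View pics/g1.png

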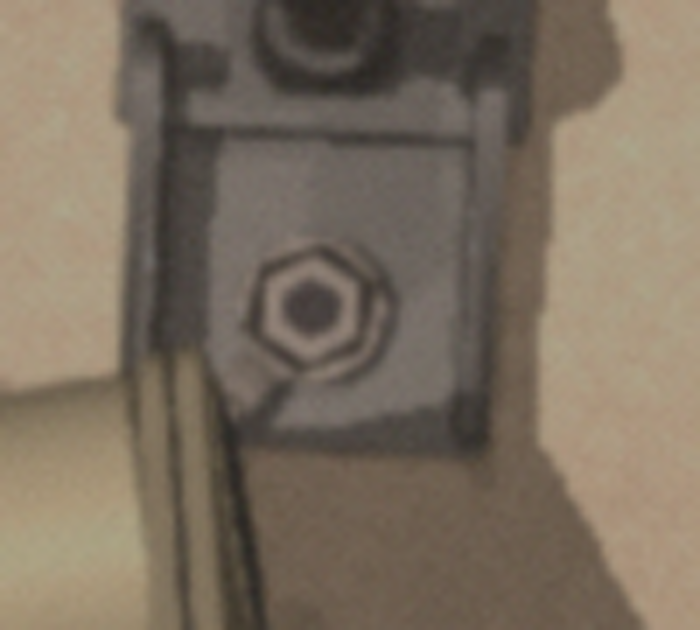

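View pics/g2.png

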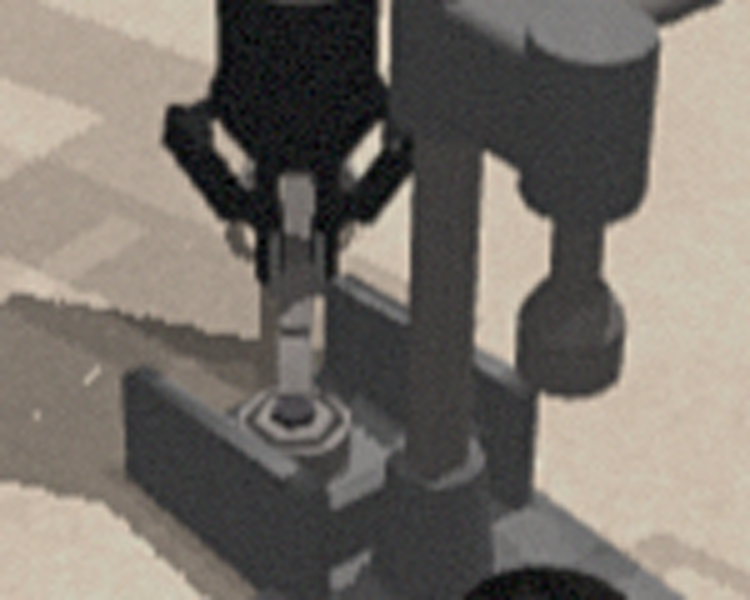

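```bash
python3 -m inch '[[-0.36,-0.3,0,0,0,0.05,0],[-0.37,-0.35,0,0,0,0.05,0],[0,0,0.2,0,0,0,0],[0,0,0.5,0,0,0,0],[0,0,0.7,0,0,0,0],[0,0,0.7,0,0,0,0],[0,0,0.5,0,0,0,0],[0,0,0.2,0,0,0,0],[0,0,0,0,0,0,0],[0,0,0,0,0,0,0]]' 120;python3 -c "
from h import *
tq();arc([.08,.12,.14,.15,.15,.15,.12,.08,.04])
T=np.mean([snapshot('top').astype(float) for _ in range(2)],0)[:,:,::-1]
c=T[204:232,288:322].astype(np.float32);c=np.clip((c-c.min())/(c.max()-c.min())*255,0,255).astype(np.uint8)
cv2.imwrite('pics/e5.png',cv2.resize(c,None,fx=20,fy=20,interpolation=cv2.INTER_CUBIC))
"
```

```text
t: 22.6
tool_pos: [0.4884, 0.0802, 0.0271]
tcp_rot: [3.136, 0.006, 0.927]
contact_force: [-0.3, -0.1, -5.6]
finger_gap: 0.0135
t 22.6 phi -0.6434 z 0.0271 F [-0.3 -0.1 -5.6] Mz@tcp -0.019 Mz@nut 0.009 Frad -0.2 Ftan -0.3 gap 0.0135 rho 0.1045 rp [3.136 0.006]
phi -0.643 pos err cm [0.02 0.03]
[-0.47,-0.69,0,0,0,0.08] [-0.60,-1.10,0,0,0,0.12] [-0.53,-1.36,0,0,0,0.14] [-0.35,-1.53,0,0,0,0.15] [-0.12,-1.56,0,0,0,0.15] [0.11,-1.56,0,0,0,0.15] [0.26,-1.23,0,0,0,0.12] [0.25,-0.80,0,0,0,0.08] [0.15,-0.39,0,0,0,0.04] -> phi 0.387
```

View pics/e5.png

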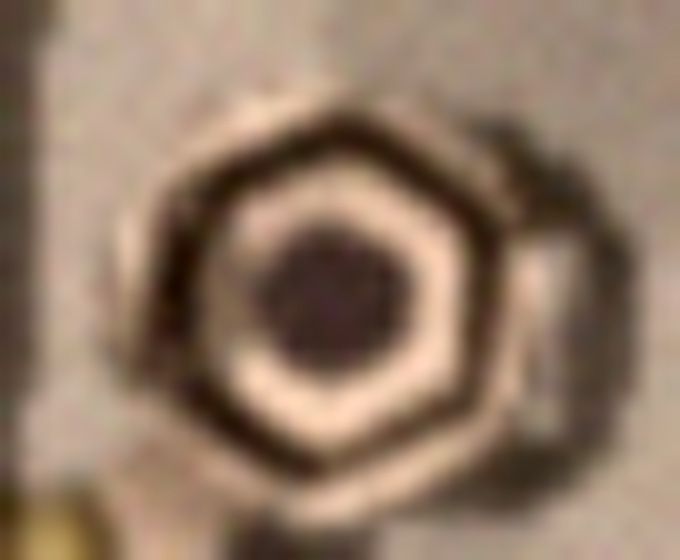

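```bash
python3 -m inch '[[-0.47,-0.69,0,0,0,0.08,0],[-0.60,-1.10,0,0,0,0.12,0],[-0.53,-1.36,0,0,0,0.14,0],[-0.35,-1.53,0,0,0,0.15,0],[-0.12,-1.56,0,0,0,0.15,0],[0.11,-1.56,0,0,0,0.15,0],[0.26,-1.23,0,0,0,0.12,0],[0.25,-0.8,0,0,0,0.08,0],[0,0,0,0,0,0,0],[0,0,0,0,0,0,0]]' 120;python3 -c "
from h import *
tq();arc([.05])
f=.41;delta([C[0]-RR*np.cos(f),C[1]-RR*np.sin(f),-.0035],f+np.pi/2)"
```

```text
t: 23.95
tool_pos: [0.4723, -0.0207, 0.0255]
tcp_rot: [3.139, 0.006, 1.948]
contact_force: [-0.4, -0.0, -5.4]
finger_gap: 0.0136
t 23.95 phi 0.377 z 0.0255 F [-0.4 -0.  -5.4] Mz@tcp -0.046 Mz@nut -0.058 Frad -0.3 Ftan 0.1 gap 0.0136 rho 0.1071 rp [3.139 0.006]
phi 0.377 pos err cm [0.27 0.01]
[0.20,-0.48,0,0,0,0.05] -> phi 0.427
cm [ 0.4  -0.31 -2.9 ] rot [0.004 0.005 0.033] j6 -2.01
```

```bash
python3 -m inch '[[0.2,-0.16,0,0.002,0.003,0.018,0],[0.2,-0.15,0,0.002,0.002,0.015,0],[0,0,0,0,0,0,0],[0,0,-0.3,0,0,0,0],[0,0,-0.4,0,0,0,0],[0,0,-0.4,0,0,0,0],[0,0,-0.4,0,0,0,0],[0,0,-0.3,0,0,0,0],[0,0,-0.3,0,0,0,0],[0,0,-0.2,0,0,0,0]]' 120;python3 -c "
from h import *
tq();f=.41;delta([C[0]-RR*np.cos(f),C[1]-RR*np.sin(f),-.0035],f+np.pi/2)"
```

```text
t: 25.2
tool_pos: [0.4765, -0.0232, 0.0006]
tcp_rot: [-3.141, -0.0, 1.982]
contact_force: [-0.5, 0.3, -5.9]
finger_gap: 0.0134
t 25.2 phi 0.4114 z 0.0006 F [-0.5  0.3 -5.9] Mz@tcp 0.024 Mz@nut -0.027 Frad -0.3 Ftan 0.5 gap 0.0134 rho 0.1041 rp [-3.141 -0.   ]
cm [-0.01 -0.07 -0.41] rot [-0.    -0.001 -0.001] j6 -2.06
```

```bash
python3 -c "
from h import *
arc([-.03,-.04,-.04,-.04,-.03,-.02,-.01,-.01])"
```

```text
phi 0.411 pos err cm [-0.   -0.08]
[-0.12,0.29,0,0,0,-0.03] [-0.15,0.39,0,0,0,-0.04] [-0.13,0.40,0,0,0,-0.04] [-0.12,0.40,0,0,0,-0.04] [-0.08,0.30,0,0,0,-0.03] [-0.05,0.20,0,0,0,-0.02] [-0.02,0.10,0,0,0,-0.01] [-0.02,0.10,0,0,0,-0.01] -> phi 0.191
```

```bash
python3 -m inch '[[0,-0.04,-0.25,0,0,0,0],[0,-0.03,-0.2,0,0,0,0],[-0.12,0.29,-0.05,0,0,-0.03,0],[-0.15,0.39,0,0,0,-0.04,0],[-0.13,0.4,0,0,0,-0.04,0],[-0.12,0.4,0,0,0,-0.04,0],[-0.08,0.3,0,0,0,-0.03,0],[-0.05,0.2,0,0,0,-0.02,0],[-0.02,0.1,0,0,0,-0.01,0],[-0.02,0.1,0,0,0,-0.01,0]]' 120;python3 -c "
from h import *
tq();arc([-.012]*10)"
```

```text
t: 26.45
tool_pos: [0.4704, -0.0014, -0.0044]
tcp_rot: [3.141, 0.002, 1.752]
contact_force: [0.2, -1.8, -6.8]
finger_gap: 0.0136
t 26.45 phi 0.1817 z -0.0044 F [ 0.2 -1.8 -6.8] Mz@tcp 0.361 Mz@nut 0.551 Frad -0.1 Ftan -1.8 gap 0.0136 rho 0.1036 rp [3.141e+00 2.000e-03]
phi 0.182 pos err cm [-0.09  0.04]
[-0.02,0.12,0,0,0,-0.012] [-0.02,0.12,0,0,0,-0.012] [-0.02,0.12,0,0,0,-0.012] [-0.02,0.12,0,0,0,-0.012] [-0.02,0.12,0,0,0,-0.012] [-0.01,0.12,0,0,0,-0.012] [-0.01,0.12,0,0,0,-0.012] [-0.01,0.12,0,0,0,-0.012] [-0.01,0.13,0,0,0,-0.012] [-0.01,0.13,0,0,0,-0.012] -> phi 0.062
```

```bash
python3 -m inch '[[-0.05,0.12,0,0,0,-0.012,0],[-0.03,0.12,0,0,0,-0.012,0],[-0.02,0.12,0,0,0,-0.012,0],[-0.02,0.12,0,0,0,-0.012,0],[-0.02,0.12,0,0,0,-0.012,0],[-0.01,0.12,0,0,0,-0.012,0],[-0.01,0.12,0,0,0,-0.012,0],[-0.01,0.12,0,0,0,-0.012,0],[-0.01,0.13,0,0,0,-0.012,0],[-0.01,0.13,0,0,0,-0.012,0]]' 120;python3 -c "
from h import *
tq();arc([-.015]*10)"
```

```text
t: 27.7
tool_pos: [0.4688, 0.0116, -0.0044]
tcp_rot: [3.14, 0.002, 1.624]
contact_force: [1.0, -2.1, -7.1]
finger_gap: 0.0134
t 27.7 phi 0.0536 z -0.0044 F [ 1.  -2.1 -7.1] Mz@tcp 0.388 Mz@nut 0.606 Frad 0.9 Ftan -2.1 gap 0.0134 rho 0.1036 rp [3.14e+00 2.00e-03]
phi 0.054 pos err cm [-0.09  0.06]
[-0.01,0.16,0,0,0,-0.015] [-0.00,0.16,0,0,0,-0.015] [-0.00,0.16,0,0,0,-0.015] [-0.00,0.16,0,0,0,-0.015] [0.00,0.16,0,0,0,-0.015] [0.00,0.16,0,0,0,-0.015] [0.01,0.16,0,0,0,-0.015] [0.01,0.16,0,0,0,-0.015] [0.01,0.16,0,0,0,-0.015] [0.01,0.16,0,0,0,-0.015] -> phi -0.096
```

```bash
python3 -m inch '[[0,0.21,0,0,0,-0.02,0],[0,0,0,0,0,0,0],[0,0,0,0,0,0,0],[0,0,0,0,0,0,0],[0,0,0,0,0,0,0],[0,0,0,0,0,0,0],[0,0,0,0,0,0,0],[0,0,0,0,0,0,0],[0,0,0,0,0,0,0],[0,0,0,0,0,0,0]]' 120;python3 -c "
from h import *
tq();arc([-.025])"
```

```text
t: 28.95
tool_pos: [0.4686, 0.0139, -0.0044]
tcp_rot: [3.14, 0.002, 1.603]
contact_force: [0.1, 0.4, -7.0]
finger_gap: 0.0133
t 28.95 phi 0.0318 z -0.0044 F [ 0.1  0.4 -7. ] Mz@tcp 0.304 Mz@nut 0.262 Frad 0.1 Ftan 0.4 gap 0.0133 rho 0.1036 rp [3.14e+00 2.00e-03]
phi 0.032 pos err cm [-0.09  0.06]
[-0.01,0.26,0,0,0,-0.025] -> phi 0.007
```

```bash
python3 -m inch '[[0,0.037,0,0,0,-0.0035,0],[0,0.037,0,0,0,-0.0035,0],[0,0.037,0,0,0,-0.0035,0],[0,0.037,0,0,0,-0.0035,0],[0,0.037,0,0,0,-0.0035,0],[0,0.037,0,0,0,-0.0035,0],[0,0.037,0,0,0,-0.0035,0],[0,0.037,0,0,0,-0.0035,0],[0,0.037,0,0,0,-0.0035,0],[0,0.037,0,0,0,-0.0035,0]]' 120;python3 -c "
from h import *
tq();arc([-.025])"
```

```text
t: 30.2
tool_pos: [0.4686, 0.0178, -0.0044]
tcp_rot: [3.14, 0.002, 1.565]
contact_force: [0.7, -1.4, -7.3]
finger_gap: 0.0133
t 30.2 phi -0.0054 z -0.0044 F [ 0.7 -1.4 -7.3] Mz@tcp 0.362 Mz@nut 0.505 Frad 0.7 Ftan -1.4 gap 0.0133 rho 0.1036 rp [3.14e+00 2.00e-03]
phi -0.005 pos err cm [-0.08  0.06]
[0.00,0.26,0,0,0,-0.025] -> phi -0.03
```

```bash
python3 -m inch '[[0,0.037,0,0,0,-0.0035,0],[0,0.037,0,0,0,-0.0035,0],[0,0.037,0,0,0,-0.0035,0],[0,0.037,0,0,0,-0.0035,0],[0,0.037,0,0,0,-0.0035,0],[0,0.037,0,0,0,-0.0035,0],[0,0.037,0,0,0,-0.0035,0],[0,0.037,0,0,0,-0.0035,0],[0,0.037,0,0,0,-0.0035,0],[0,0.037,0,0,0,-0.0035,0]]' 120 >/dev/null;python3 -c "
from h import *
tq()"
```

```text
t 31.45 phi -0.043 z -0.0044 F [ 0.7 -1.6 -6.3] Mz@tcp 0.408 Mz@nut 0.568 Frad 0.8 Ftan -1.5 gap 0.0134 rho 0.1036 rp [3.14e+00 2.00e-03]
```

```bash
python3 -m inch '[[0.002,0.037,0,0,0,-0.0035,0],[0.002,0.037,0,0,0,-0.0035,0],[0.002,0.037,0,0,0,-0.0035,0],[0.002,0.037,0,0,0,-0.0035,0],[0.002,0.037,0,0,0,-0.0035,0],[0.002,0.037,0,0,0,-0.0035,0],[0.002,0.037,0,0,0,-0.0035,0],[0.002,0.037,0,0,0,-0.0035,0],[0.002,0.037,0,0,0,-0.0035,0],[0.002,0.037,0,0,0,-0.0035,0]]' 120 >/dev/null;python3 -c "
from h import *
tq()"
```

```text
t 32.7 phi -0.0807 z -0.0044 F [ 1.1 -2.7 -6.6] Mz@tcp 0.38 Mz@nut 0.655 Frad 1.3 Ftan -2.6 gap 0.0135 rho 0.1037 rp [3.14e+00 2.00e-03]
```

```bash
python3 -m inch '[[0.003,0.036,0,0,0,-0.0035,0],[0.003,0.036,0,0,0,-0.0035,0],[0.003,0.036,0,0,0,-0.0035,0],[0.003,0.036,0,0,0,-0.0035,0],[0.003,0.036,0,0,0,-0.0035,0],[0.003,0.036,0,0,0,-0.0035,0],[0.003,0.036,0,0,0,-0.0035,0],[0.003,0.036,0,0,0,-0.0035,0],[0.003,0.036,0,0,0,-0.0035,0],[0.003,0.036,0,0,0,-0.0035,0]]' 120 >/dev/null;python3 -c "
from h import *
tq()"
```

```text
t 33.95 phi -0.1181 z -0.0044 F [ 1.1 -1.5 -6.9] Mz@tcp 0.382 Mz@nut 0.524 Frad 1.3 Ftan -1.4 gap 0.0135 rho 0.1037 rp [3.14e+00 2.00e-03]
```

```bash
python3 -m inch '[[0.005,0.037,0,0,0,-0.0035,0],[0.005,0.037,0,0,0,-0.0035,0],[0.005,0.037,0,0,0,-0.0035,0],[0.005,0.037,0,0,0,-0.0035,0],[0.005,0.037,0,0,0,-0.0035,0],[0.005,0.037,0,0,0,-0.0035,0],[0.005,0.037,0,0,0,-0.0035,0],[0.005,0.037,0,0,0,-0.0035,0],[0.005,0.037,0,0,0,-0.0035,0],[0.005,0.037,0,0,0,-0.0035,0]]' 120 >/dev/null;python3 -c "
from h import *
tq()"
```

```text
t 35.2 phi -0.1557 z -0.0045 F [ 1.9 -1.3 -7.1] Mz@tcp 0.377 Mz@nut 0.485 Frad 2.1 Ftan -1.0 gap 0.0137 rho 0.1037 rp [3.14e+00 2.00e-03]
```

```bash
python3 -c "
from h import *
arc([-.0035,-.035,-.035,-.035,-.035])"
```

```text
phi -0.156 pos err cm [-0.07  0.07]
[0.01,0.04,0,0,0,-0.0035] [0.06,0.36,0,0,0,-0.035] [0.08,0.36,0,0,0,-0.035] [0.09,0.35,0,0,0,-0.035] [0.10,0.35,0,0,0,-0.035] -> phi -0.299
```

```bash
python3 -m inch '[[0.007,0.036,0,0,0,-0.0035,0],[0.007,0.036,0,0,0,-0.0035,0],[0.007,0.036,0,0,0,-0.0035,0],[0.007,0.036,0,0,0,-0.0035,0],[0.007,0.036,0,0,0,-0.0035,0],[0.007,0.036,0,0,0,-0.0035,0],[0.007,0.036,0,0,0,-0.0035,0],[0.007,0.036,0,0,0,-0.0035,0],[0.007,0.036,0,0,0,-0.0035,0],[0.007,0.036,0,0,0,-0.0035,0]]' 120 >/dev/null;python3 -c "
from h import *
tq()"
```

```text
t 36.45 phi -0.1932 z -0.0045 F [ 0.9 -1.9 -7.3] Mz@tcp 0.363 Mz@nut 0.542 Frad 1.3 Ftan -1.7 gap 0.0136 rho 0.1037 rp [3.14e+00 2.00e-03]
```

```bash
python3 -m inch '[[0.008,0.036,0,0,0,-0.0035,0],[0.008,0.036,0,0,0,-0.0035,0],[0.008,0.036,0,0,0,-0.0035,0],[0.008,0.036,0,0,0,-0.0035,0],[0.008,0.036,0,0,0,-0.0035,0],[0.008,0.036,0,0,0,-0.0035,0],[0.008,0.036,0,0,0,-0.0035,0],[0.008,0.036,0,0,0,-0.0035,0],[0.008,0.036,0,0,0,-0.0035,0],[0.008,0.036,0,0,0,-0.0035,0]]' 120 >/dev/null;python3 -c "
from h import *
tq()"
```

```text
t 37.7 phi -0.2306 z -0.0045 F [ 0.7 -1.8 -6.3] Mz@tcp 0.36 Mz@nut 0.529 Frad 1.1 Ftan -1.6 gap 0.0138 rho 0.1037 rp [3.141e+00 2.000e-03]
```

```bash
python3 -m inch '[[0.009,0.036,0,0,0,-0.0035,0],[0.009,0.036,0,0,0,-0.0035,0],[0.009,0.036,0,0,0,-0.0035,0],[0.009,0.036,0,0,0,-0.0035,0],[0.009,0.036,0,0,0,-0.0035,0],[0.009,0.036,0,0,0,-0.0035,0],[0.009,0.036,0,0,0,-0.0035,0],[0.009,0.036,0,0,0,-0.0035,0],[0.009,0.036,0,0,0,-0.0035,0],[0.009,0.036,0,0,0,-0.0035,0]]' 120 >/dev/null;python3 -c "
from h import *
tq()"
```

```text
t 38.95 phi -0.2663 z -0.0045 F [ 0.5 -4.8 -6.4] Mz@tcp 0.543 Mz@nut 1.007 Frad 1.8 Ftan -4.5 gap 0.0136 rho 0.1038 rp [3.141 0.004]
```

```bash
python3 -m inch '[[0,0,0,0,0,0,0],[0,0,0,0,0,0,0],[0,0,0,0,0,0,0],[0.005,0.02,0,0,0,-0.002,0],[0.005,0.02,0,0,0,-0.002,0],[0.005,0.02,0,0,0,-0.002,0],[0.005,0.02,0,0,0,-0.002,0],[0.005,0.02,0,0,0,-0.002,0],[0.005,0.02,0,0,0,-0.002,0],[0.005,0.02,0,0,0,-0.002,0]]' 120 >/dev/null;python3 -c "
from h import *
tq()"
```

```text
t 40.2 phi -0.2796 z -0.0045 F [ 0.7 -5.9 -6.4] Mz@tcp 0.699 Mz@nut 1.265 Frad 2.3 Ftan -5.4 gap 0.0132 rho 0.1038 rp [3.141 0.004]
```

```bash
python3 -m inch '[[0,0,0,0,0,0,0],[0,0,0,0,0,0,0],[0.005,0.02,0,0,0,-0.002,0],[0.005,0.02,0,0,0,-0.002,0],[0.005,0.02,0,0,0,-0.002,0],[0.005,0.02,0,0,0,-0.002,0],[0.005,0.02,0,0,0,-0.002,0],[0.005,0.02,0,0,0,-0.002,0],[0.005,0.02,0,0,0,-0.002,0],[0.005,0.02,0,0,0,-0.002,0]]' 120 >/dev/null;python3 -c "
from h import *
tq()
o=get_obs();print(o['torque'],o['contact_force'])"
```

```text
t 41.45 phi -0.2921 z -0.0045 F [ 0.2 -4.9 -6.9] Mz@tcp 0.81 Mz@nut 1.296 Frad 1.6 Ftan -4.7 gap 0.0135 rho 0.1038 rp [3.14  0.006]
[-0.91862802 -0.14263525  0.81000995] [ 0.22188913 -4.92859053 -6.86649898]
```

```bash
cat >> h.py <<'E'
def tqm(n=5):
    for i in range(n):
        snapshot('top');tq()
E
python3 -c "
from h import *
tqm(5);crop('top',260,175,360,265,7,'k1');crop('scene',250,110,400,230,5,'k2')"
```

```text
t 41.5 phi -0.2922 z -0.0045 F [ 1.3 -6.3 -6.1] Mz@tcp 0.737 Mz@nut 1.334 Frad 3.0 Ftan -5.7 gap 0.0135 rho 0.1038 rp [3.14  0.006]
t 41.55 phi -0.2922 z -0.0046 F [ 1.1 -5.2 -6.2] Mz@tcp 0.723 Mz@nut 1.213 Frad 2.6 Ftan -4.7 gap 0.0133 rho 0.1038 rp [3.141 0.006]
t 41.6 phi -0.2922 z -0.0046 F [ 1.1 -4.8 -6.9] Mz@tcp 0.745 Mz@nut 1.191 Frad 2.4 Ftan -4.3 gap 0.0137 rho 0.1038 rp [3.141 0.006]
t 41.65 phi -0.2922 z -0.0045 F [ 0.5 -4.6 -6.5] Mz@tcp 0.759 Mz@nut 1.201 Frad 1.8 Ftan -4.2 gap 0.0139 rho 0.1038 rp [3.141 0.006]
t 41.7 phi -0.2922 z -0.0045 F [ 0.3 -6.3 -7.1] Mz@tcp 0.71 Mz@nut 1.326 Frad 2.1 Ftan -5.9 gap 0.0136 rho 0.1038 rp [3.14  0.006]
```

View pics/k2.png

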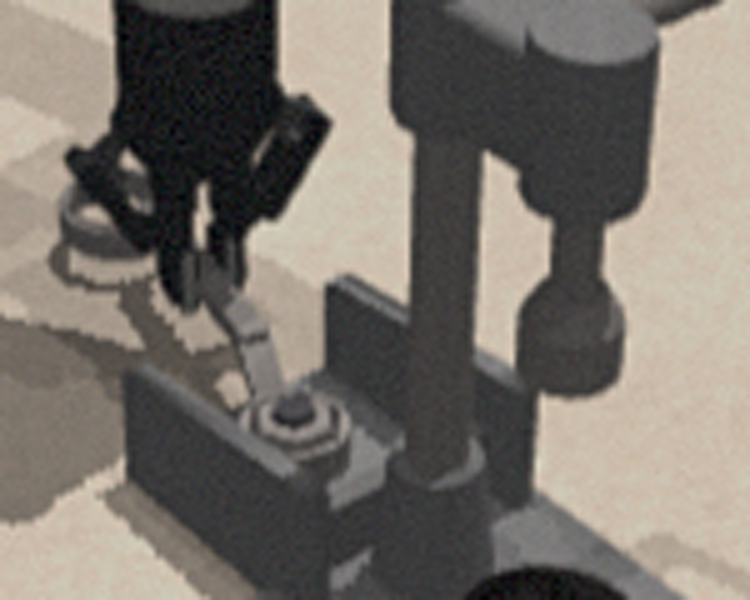

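View pics/k1.png

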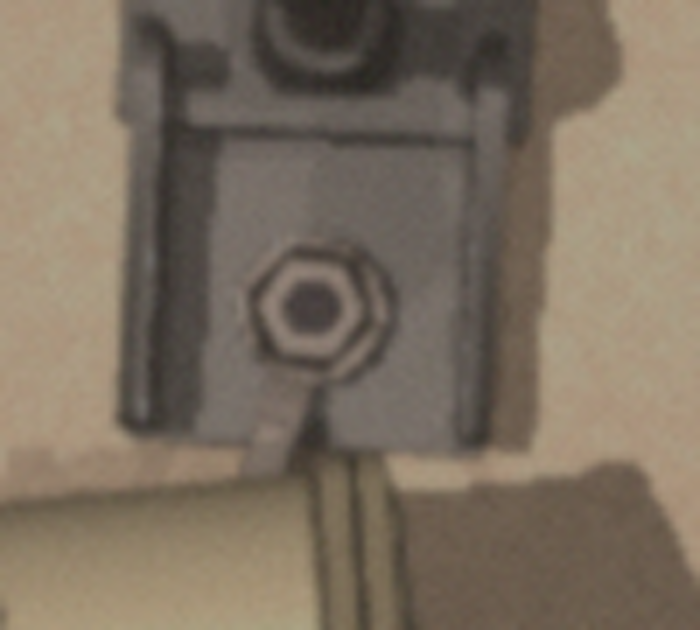

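```bash
python3 -m inch '[[0,0,0,0,0,0,0],[0,0,0,0,0,0,0],[0,0,0,0,0,0,0],[0.007,0.022,0,0,0,-0.002,0],[0.007,0.022,0,0,0,-0.002,0],[0.007,0.022,0,0,0,-0.002,0],[0.007,0.022,0,0,0,-0.002,0],[0.007,0.022,0,0,0,-0.002,0],[0.007,0.022,0,0,0,-0.002,0],[0.007,0.022,0,0,0,-0.002,0]]' 120 >/dev/null;python3 -c "
from h import *
tq();tqm(3)"
```

```text
t 43.05 phi -0.3018 z -0.0046 F [ 0.3 -4.6 -6.4] Mz@tcp 0.892 Mz@nut 1.341 Frad 1.6 Ftan -4.3 gap 0.0135 rho 0.1038 rp [3.14  0.008]
t 43.1 phi -0.3019 z -0.0046 F [ 0.8 -4.7 -6.1] Mz@tcp 0.855 Mz@nut 1.297 Frad 2.2 Ftan -4.2 gap 0.0137 rho 0.1038 rp [3.141 0.008]
t 43.15 phi -0.3019 z -0.0046 F [ 1.1 -6.1 -7. ] Mz@tcp 0.794 Mz@nut 1.369 Frad 2.9 Ftan -5.5 gap 0.0133 rho 0.1038 rp [3.14  0.008]
t 43.2 phi -0.3019 z -0.0046 F [-0.4 -5.  -6.7] Mz@tcp 0.824 Mz@nut 1.338 Frad 1.1 Ftan -4.9 gap 0.0138 rho 0.1038 rp [3.14  0.008]
```

```bash
python3 -m inch '[[0,0,0,0,0,0,0],[0,0,0,0,0,0,0],[0,0,0,0,0,0,0],[0,0,0,0,0,0,0],[0.009,0.03,0,0,0,-0.002,0],[0.009,0.03,0,0,0,-0.002,0],[0.009,0.03,0,0,0,-0.002,0],[0.009,0.03,0,0,0,-0.002,0],[0.009,0.03,0,0,0,-0.002,0],[0.009,0.03,0,0,0,-0.002,0]]' 120 >/dev/null;python3 -c "
from h import *
tq();tqm(3)"
```

```text
t 44.45 phi -0.3095 z -0.0046 F [-0.  -7.2 -5.9] Mz@tcp 0.942 Mz@nut 1.658 Frad 2.2 Ftan -6.9 gap 0.0137 rho 0.1038 rp [3.14 0.01]
t 44.5 phi -0.3097 z -0.0046 F [-0.  -7.4 -7.2] Mz@tcp 0.922 Mz@nut 1.663 Frad 2.2 Ftan -7.1 gap 0.0138 rho 0.1038 rp [3.14 0.01]
t 44.55 phi -0.3096 z -0.0046 F [ 1.  -6.3 -5.9] Mz@tcp 0.944 Mz@nut 1.542 Frad 2.9 Ftan -5.7 gap 0.0139 rho 0.1038 rp [3.14 0.01]
t 44.6 phi -0.3095 z -0.0046 F [ 0.4 -7.6 -5.6] Mz@tcp 0.933 Mz@nut 1.679 Frad 2.7 Ftan -7.1 gap 0.0134 rho 0.1038 rp [3.14 0.01]
```

```bash
python3 -m inch '[[-0.09,-0.3,0,0,0,0.03,0],[-0.08,-0.3,0,0,0,0.03,0],[-0.07,-0.31,0,0,0,0.03,0],[-0.05,-0.2,0,0,0,0.02,0],[0,0,0,0,0,0,0],[0,0,0.1,0,0,0,0],[0,0,0.3,0,0,0,0],[0,0,0.4,0,0,0,0],[0,0,0.4,0,0,0,0],[0,0,0.4,0,0,0,0]]' 120 >/dev/null;python3 -c "
from h import *
tq();delta([.4697,.0380,.03],np.pi/2-.2);crop('top',260,175,360,265,7,'l1')"
```

```text
t 45.85 phi -0.1993 z 0.0126 F [ 0.5 -0.1 -5.8] Mz@tcp 0.056 Mz@nut 0.059 Frad 0.5 Ftan -0.0 gap 0.0139 rho 0.1041 rp [3.141 0.007]
cm [-0.04 -0.    1.74] rot [ 0.007 -0.    -0.001] j6 -1.3
```

View pics/l1.png

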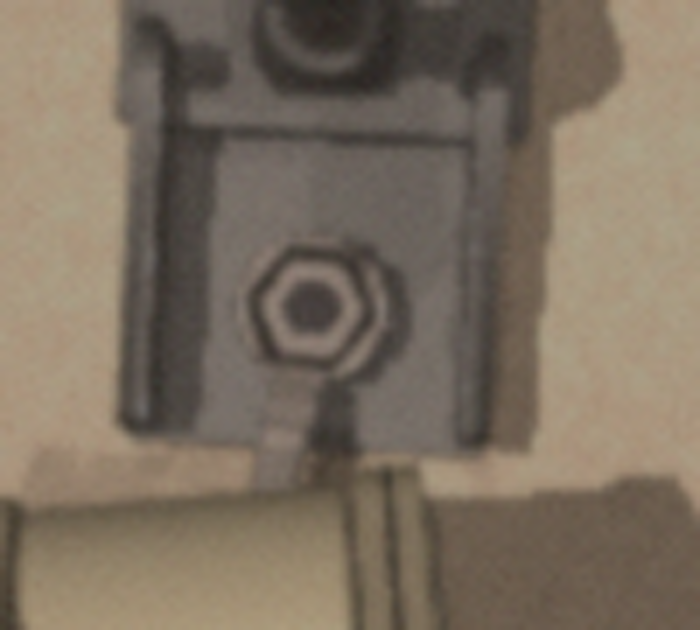

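```bash
python3 -m inch '[[0,0,1,0.003,0,0,0],[0,0,2,0.003,0,0,0],[0,0,2.2,0,0,0,0],[0,0,2,0,0,0,0],[-0.2,1,1,0,0,0,0],[-0.3,2.5,0.3,0,0,0,0],[-0.2,4,0,0,0,0,0],[-0.2,4,0,0,0,0,0],[-0.1,3,0,0,0,0,0],[0,1,0,0,0,0,0]]' 120 >/dev/null;python3 -c "
from h import *
tq();delta([.46,.20,-.0192],np.pi/2-.2)"
```

```text
t 47.15 phi -0.2027 z 0.103 F [-0.1 -0.5 -5.2] Mz@tcp 0.019 Mz@nut 0.084 Frad 0.0 Ftan -0.5 gap 0.0135 rho 0.2153 rp [-3.138  0.   ]
cm [  0.49   0.15 -12.22] rot [-0.    -0.003  0.003] j6 -0.98
```

Lower toward the bench, leaving 1.5 cm for a gentle landing.

```bash
python3 -m inch '[[0.2,0.1,-1,0,-0.003,0,0],[0.2,0,-1.6,0,0,0,0],[0,0,-1.8,0,0,0,0],[0,0,-1.8,0,0,0,0],[0,0,-1.6,0,0,0,0],[0,0,-1.2,0,0,0,0],[0,0,-0.6,0,0,0,0],[0,0,-0.2,0,0,0,0],[0,0,0,0,0,0,0],[0,0,0,0,0,0,0]]' 120 >/dev/null;python3 -c "
from h import *
tq();delta([.46,.20,-.0192],np.pi/2-.2);crop('top',160,180,330,310,4,'p1')"
```

```text
t 48.4 phi -0.2065 z -0.0029 F [ 0.4 -0.  -5.4] Mz@tcp -0.045 Mz@nut -0.111 Frad 0.4 Ftan 0.1 gap 0.0133 rho 0.2107 rp [-3.138e+00  3.000e-03]
cm [ 0.17  0.5  -1.63] rot [ 0.002 -0.004  0.006] j6 -0.99
```

View pics/p1.png

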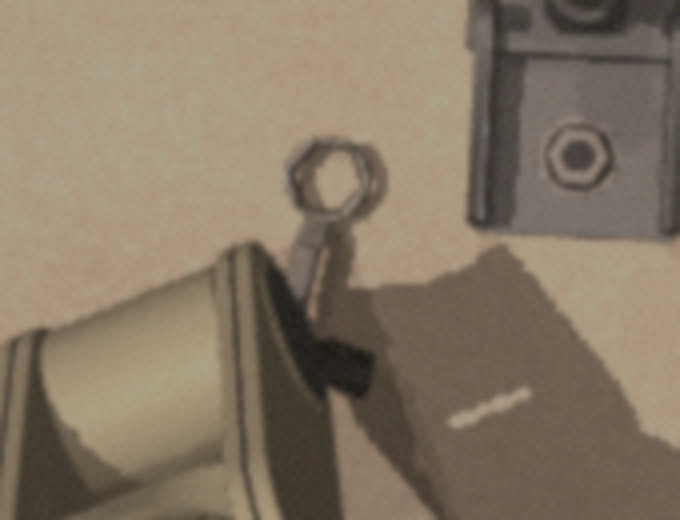

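```bash
python3 -m inch '[[0,0,-0.2,0.002,-0.004,0,0],[0,0,-0.2,0,0,0,0],[0,0,-0.2,0,0,0,0],[0,0,-0.2,0,0,0,0],[0,0,-0.2,0,0,0,0],[0,0,-0.15,0,0,0,0],[0,0,-0.1,0,0,0,0],[0,0,-0.1,0,0,0,0],[0,0,-0.05,0,0,0,0],[0,0,0,0,0,0,0]]' 120 >/dev/null;python3 -c "
from h import *
tqm(2)"
```

```text
t 49.75 phi -0.2062 z -0.0173 F [ 0.1  0.1 -5.2] Mz@tcp -0.053 Mz@nut -0.079 Frad 0.1 Ftan 0.1 gap 0.0137 rho 0.2107 rp [ 3.14e+00 -1.00e-03]
t 49.8 phi -0.2062 z -0.0173 F [ 0.3 -0.  -5.5] Mz@tcp -0.024 Mz@nut -0.082 Frad 0.3 Ftan 0.0 gap 0.0138 rho 0.2106 rp [ 3.14e+00 -1.00e-03]
```

```bash
python3 -m inch '[[0,0,-0.05,0,0,0,0],[0,0,-0.05,0,0,0,0],[0,0,-0.05,0,0,0,0],[0,0,-0.05,0,0,0,0],[0,0,-0.05,0,0,0,0],[0,0,-0.04,0,0,0,0],[0,0,-0.03,0,0,0,0],[0,0,-0.02,0,0,0,0],[0,0,0,0,0,0,0],[0,0,0,0,0,0,0]]' 120 >/dev/null;python3 -c "
from h import *
tqm(2)"
```

```text
t 51.1 phi -0.2061 z -0.0192 F [-2.6 -0.5  4. ] Mz@tcp 0.004 Mz@nut 0.532 Frad -2.5 Ftan -1.1 gap 0.0137 rho 0.2106 rp [ 3.139e+00 -1.000e-03]
t 51.15 phi -0.2062 z -0.0192 F [-2.1 -1.2  2.8] Mz@tcp -0.032 Mz@nut 0.468 Frad -1.8 Ftan -1.6 gap 0.0134 rho 0.2106 rp [ 3.139e+00 -1.000e-03]
```

```bash
python3 -m inch '[[0,0,0,0,0,0,1.6],[0,0,0,0,0,0,2.5],[0,0,0,0,0,0,4],[0,0,0,0,0,0,6],[0,0,0,0,0,0,8],[0,0,0,0,0,0,8],[0,0,0.3,0,0,0,8],[0,0,0.8,0,0,0,8],[0,0,1.5,0,0,0,8],[0,0,2,0,0,0,8]]' 40;python3 -c "
from h import *
crop('top',160,180,330,310,4,'q1')"
```

```text
t: 52.4
tool_pos: [0.4595, 0.1956, 0.0285]
tcp_rot: [3.139, -0.002, 1.365]
contact_force: [0.1, 0.4, 0.1]
finger_gap: 0.0802
```

View pics/q1.png

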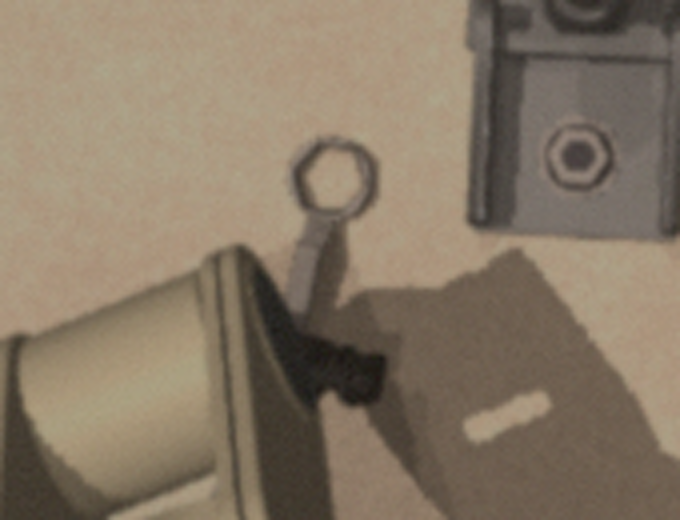

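Spanner stayed down (ring at ~(336,178), no longer moving with the tool); rise clear.

```bash
python3 -m inch '[[0,0,2,0,0,0,8],[0,0,2.5,0,0,0,8],[0,0,2.5,0,0,0,8],[0,0,2.5,0,0,0,8],[0,0,2,0,0,0,8],[-0.5,0,1,0,0,0,8],[0,0,0,0,0,0,8],[0,0,0,0,0,0,8],[0,0,0,0,0,0,8],[0,0,0,0,0,0,8]]' 40;python3 -c "
from h import *
cv2.imwrite('pics/z1.png',snapshot('top')[:,:,::-1]);cv2.imwrite('pics/z2.png',snapshot('scene')[:,:,::-1])"
```

```text
t: 53.7
tool_pos: [0.455, 0.196, 0.1622]
tcp_rot: [3.133, -0.005, 1.365]
contact_force: [0.2, -0.3, 0.5]
finger_gap: 0.08
```

View pics/z1.png

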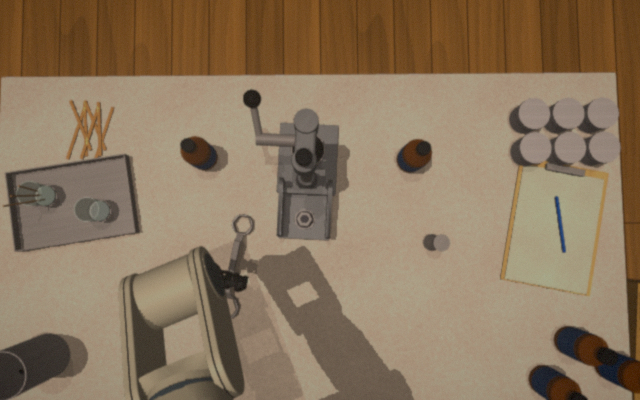

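View pics/z2.png

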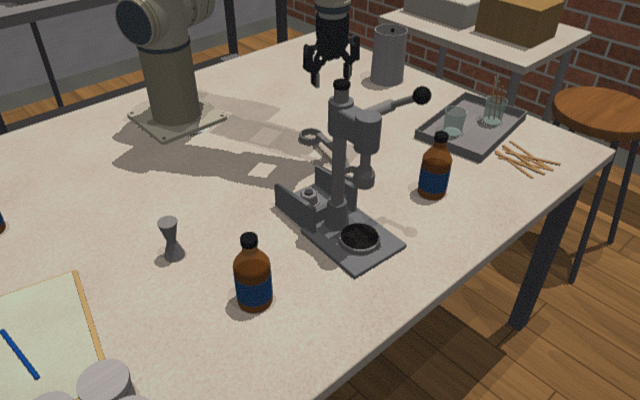

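The spanner lies flat, with its rings at about (243,224) and (235,305) in the top view. The bottles and jigger stand where they were, and the gripper is clear.

```bash
python3 -c "
from cell import *
print(finish_job())"
```

```text
the job is handed in; nothing more can be done
None
```

The nut is down and snug at about 1.6 Nm, a little over the 1.5 asked. The spanner is off and lying flat on the bench, and I handed the job in at about 54 s.

**Tightening:** The small ring seated fully over the nut on the first try. I swung it clockwise by about 1.4 rad, lifted it, set it back one flat and swung on until the nut met its stop. From there I crept up in small steps. Wrist readings at the peak were 1.54 to 1.68 Nm, with about 0.1 Nm of scatter. The highest single reading was 1.68. I only had readings at the end of each move and between moves, so a brief higher peak within a move can't be ruled out. I backed off within the ring's play before lifting, so the nut was not turned back.

**Laying down:** I lowered the spanner until the bench took its weight, opened the gripper and rose clear. In the last pictures it lies on both rings, the bottles and jigger stand where they were, and the gripper is well above everything. The force at the wrist read about zero.

**What disagreed:**
- **First grasp:** It closed on nothing. The reported tool height put the fingertips about 37 mm lower than the camera showed them. I corrected for that and the second grasp held; the spanner was not disturbed.
- **Finger opening:** It read about 13.5 mm on the 16 mm shaft.
- **Camera agreement:** The two cameras differed by about 5 mm on the bolt's position, so I relied mainly on the top one.
- **Bolt wind-up:** I did not read it and went by the felt torque alone.

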